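Pack the undercarriage kit in two layers

ROBOT

A 6-joint arm with a two-finger parallel gripper is mounted at the origin on the work surface. World frame = base frame: x ahead of the robot, y to its left, z up, the work surface at z = 0. Lengths are in mm, angles in degrees, forces in N, time in s.
With the tool pointing down it reaches from about 350 to 850 mm from the base axis. Payload 8.1 kg.
Tool frame: the origin (TCP) lies on the centre line of the jaws, within the pads' length; the fingertips stand 19 mm ahead of it and the grasp point (between the pads) is the TCP; z points along the fingers, y is the direction in which the jaws open and shut (so a half turn about z gives the same grasp; the last joint's range is limited). The gripper opens to 85 mm and grips with 20 to 120 N. Pads are 22 mm wide; open, the fingers measure 114 mm over their backs; the gripper's body (76 mm by 85 mm) begins 54 mm behind the grasp point. The pads swing forward as they close: fully open they stand 13 mm farther back than shut.
Start: joints at [-4.893, 7.471, 85.268, -0, 87.261, -4.893], TCP at [600.004, 0.022, 226.892] pointing down, gripper open.
Joint ranges: [-169.43, 169.43], [-51.17, 129.36], [1.28, 143.12], [-76.62, 256.62], [0, 156.53], [-152.29, 152.29]. Speed limits (degrees/s): [136.94, 136.94, 159.86, 180, 180, 180].

INTERFACE

Orientations are given as [roll, pitch, yaw] about the fixed x, y, z axes, in that order (R = Rz(yaw) Ry(pitch) Rx(roll)).
In Python, from bench import r, viewer gives the robot as it stands.
- The arm moves only by the tool carry_out, never from a script. Its argument "commands" is a list that holds one entry, the list of rows, each a list of 7 numbers: the finger opening in mm, from 0 to 85.4, then the shift along the tool's x, y, z in mm, then the turn, a rotation vector about the tool's x, y, z in degrees. A call has 1 to 5 rows; each row is the pose to reach, as a shift and turn from the pose commanded when the call began, along the tool's axes at that moment; what a row does not reach only later rows make up. A row lasts 1/8 s, in which the tool goes at most 62.5 mm and 10.7 degrees, less where a joint would pass 70% of its speed; a pose out of reach is approached as far as the arm can. A call with a gripper value outside its range is refused whole. The fingers move at their own pace and stop on an object; "grip_force" is the grip in N (left out, the last holds). Time passes only in rows, so rows that repeat a pose let the fingers close. It gives the time, the measured TCP pose, the force and the opening at its end, in the units of the state.
- r.sense(): the state, without advancing time (a new reading comes with each control period).
- viewer.snapshot(name): name is "scene" or "side" or "wrist"; returns the picture (480x640x3 uint8, red, green, blue); there is no depth.
- viewer.calibration(name): a dict with "camera_matrix" (3x3 intrinsics, pixels), "k1" (the pictures are not rectified: a ray, as slopes to the right and down, at radius r is drawn at 1 + k1 r^2 times it, then the intrinsics apply), "rvec" (rotation vector, rad) and "tvec" (3), from world to camera coordinates, as OpenCV has them. Camera axes: x right, y down, z forward; pixel columns grow to the right and rows downward; lengths in mm; the calibration is good to about 2 mm. A picture is of the moment at which its call begins: read the wrist's pose just before it. calibration takes no time and is no camera call; for the wrist camera it gives the pose at the moment of the call.
- r.hand_in(): hands the job in, once; it reports no verdict.
The state is a dict: "time": time; "joint_pos": joint angles; "qd": joint speeds; "joint_efforts": joint torques, N m; "tool_pos": TCP position; "tcp_rot": TCP orientation; "ft_force": force on the tool from outside, world axes, zero at the start; "wrist_torque": the same for the moment, N m; "finger_gap": finger opening in mm.
Only numpy, scipy, OpenCV 4.12 (cv2) and the standard library are available. Lean on these libraries where they do the work, as an engineer would, in place of code of your own. Each camera call takes 0.05 s, during which the arm holds its last target. There are 200 camera calls.

TASK

Finish packing the open undercarriage kit box on the shop counter: lower the loose skateboard truck, standing on its baseplate, into the empty bottom pocket beside the other truck, then fit the grey divider tray level onto its ledges in the box, with its hardware carton aboard, and last lower the pack of white wheels into the tray's long pocket. The carton makes the tray heavy at one end, so take it by the rib near its balance point and carry it level. Set all three down by hand without dropping them, and leave the packed truck and the other things on the counter where they are.

Things in the scene. Friction and masses are not known exactly. Their poses are not given: they have to be found in the camera images.
- kit_box: open cardboard box, fixed, 230 mm along x, 254 mm along y, walls 5 mm thick, 92 mm high; floor 4 mm thick; origin under its centre. A foam bar along y (10 mm wide, 14 mm above the floor) parts two truck pockets, each 105 mm along x. Black foam pads 16 mm thick at the two y ends leave 212 mm between them; their tops, 78 mm above the counter, are the ledges for the tray
- pocket_empty (a point): centre of the floor of the empty truck pocket, on the box's -x side (57.5 mm from the middle), 4 mm above the counter; axes as the box's. The truck goes here with its axle along the box's y, either way round
- pocket_filled (a point): centre of the floor of the other pocket (+x side), which already holds a truck
- ledge_mid (a point): middle of the box's mouth at the height of the ledges, 78 mm above the counter; axes as the box's. The tray's underside comes to rest at this height, 14 mm below the rim
- truck_mid (a point): the loose aluminium truck, 0.35 kg: baseplate 82 x 56 mm (x, y), 6 mm thick; hanger block above it 50 mm along x, 44 mm along y, flat faces to +x and -x, 35 to 53 mm above the underside; axle along y, 200 mm long, 46 mm up; red bushing and nut to 69 mm. This point: middle of the block, 44 mm above the underside
- packed_truck_mid (a point): same kind of truck, already in the box: middle of its hanger block, 44 mm above its underside
- tray_rib (a point): grey divider tray, 0.25 kg, 210 mm along x, 234 mm along y, rim 12 mm high, floor 4 mm thick. A carrying rib along x: 170 mm long, 16 mm thick, top 48 mm above the underside. This point: middle of the rib, 26 mm above the underside; axes the tray's. With the carton it balances 12 to 25 mm from here toward +x. 5 mm play each side in the box; goes in either way round, its x along the box's x
- wheel_pocket (a point): centre of the floor of the tray's empty long pocket, on the tray's +y side (72 mm from the rib), 144 mm along x and 68 mm along y, its ridges 12 mm high, 35 mm finger room above them on either side of a seated pack; the floor is 4 mm above the tray's underside; axes as the tray's
- carton_pocket (a point): centre of the floor of the tray's short pocket (-y side, +x end), 100 x 64 mm with ridges 12 mm high, which holds the carton, 42 mm of finger room between it and the rib
- carton_mid (a point): hardware carton, cardboard with a green stripe, 92 x 56 x 30 mm, about 0.16 kg, loose in its tray pocket; its centre
- white_pack_mid (a point): pack of four white wheels in a row, 0.38 kg, 132 mm along its x (the wheels' axis), 57 mm along y, 57 mm high, with a brown card band 48 mm wide round the middle whose flat sides face +y and -y. This point is its centre, 28.5 mm above its underside
- blue_pack: pack of four blue wheels, a bystander like the white one (132 x 57 x 57 mm) with a white paper band; origin at its underside
- loose_wheel: single orange wheel, 54 mm across, 32 mm high, bystander; origin at its underside
- t_tool: T-shaped skate tool lying down, 110 mm bar, bystander; origin at its underside
- screwdriver: screwdriver 200 mm, bystander; origin at its underside
- bearing_tin: flat round tin, 64 mm across, 22 mm high, bystander; origin at its underside
- wax_bar: green bar of wax 70 x 40 x 22 mm, bystander; origin at its underside
- cleaner: black bottle 160 mm tall, bystander; origin at its underside

How it is judged:
By the outcome, as a careful person would: the job done as asked, in the order asked, and still so for the second after the job is handed in, with the robot touching nothing.
It also fails if it takes over 72 s, if anything falls off the work surface, if the arm or the gripper's body presses on something with over 40 N, if the wrist force passes 120 N, or if a joint passes its speed limit or range.

## Working session

There is one attempt and no reset: what is moved stays moved. The work goes in short steps, Python scripts to look and compute and a tool call to move; the robot and the scene stay as the last step left them, time stands still between calls to the robot, and variables do not carry over. Pictures are saved under pics/ and viewed, about 8 in all and at most 12, crops included, and the job is handed in when it is done.

Besides the shell and the picture viewer there is one more tool, called after "Call:" by a JSON object that holds its "name" and its "arguments", one argument or row to a line. carry_out: Moves the arm, as the interface text tells. Its arguments: {"type":"object","properties":{"commands":{"type":"array","items":{"type":"array","items":{"type":"array","items":{"type":"number"}}}},"grip_force":{"type":"number"}},"required":["commands"]}

```bash
ls; mkdir -p pics; cat > h.py <<'E'
import numpy as np, cv2
from scipy.spatial.transform import Rotation as R
from bench import r, viewer
def cam(n):
    c=viewer.calibration(n); K=np.array(c["camera_matrix"]);Rm=cv2.Rodrigues(np.array(c["rvec"],float))[0];t=np.array(c["tvec"],float).ravel()
    return K,c["k1"],Rm,t
def ray(c,uv):
    K,k1,Rm,t=c
    d=cv2.undistortPoints(np.array([[uv]],float),K,np.array([k1,0,0,0,0.]))[0,0]
    return -Rm.T@t, Rm.T@np.array([d[0],d[1],1])
def onz(c,uv,z):
    o,d=ray(c,uv); return o+d*(z-o[2])/d[2]
def proj(c,P):
    K,k1,Rm,t=c
    return cv2.projectPoints(np.array(P,float).reshape(-1,1,3),cv2.Rodrigues(Rm)[0],t,K,np.array([k1,0,0,0,0.]))[0][:,0]
def snap(n,f):
    c=cam(n); im=viewer.snapshot(n); cv2.imwrite("pics/"+f,im[:,:,::-1]); return c,im
E
python3 - <<'E'
from h import *
for n in("scene","side","wrist"):
    c,_=snap(n,n+"0.png"); print(n,-c[2].T@c[3],c[2][2],c[0][0,0],c[1])
s=r.sense();print({k:np.round(v,2) for k,v in s.items()})
a=cv2.imread("pics/scene0.png")
E
```

```text
pics
scene [1495.7789825  -315.96716872 1336.9123634 ] [-0.58585704  0.18798705 -0.78830984] 582.7020273019041 -0.008992347585314999
side [ -77.57273697  885.4812072  1144.04942113] [ 0.42993569 -0.57430003 -0.69665973] 503.5869257834204 -0.0013076410049541695
wrist [599.76047521  71.4378329  371.46080119] [-0.00121273 -0.28310334 -0.95908864] 388.451878662095 0.01704003388322735
{'time': np.float64(0.15), 'joint_pos': array([-4.89,  7.51, 85.32,  0.  , 87.26, -4.89]), 'qd': array([ 0.  , -0.02, -0.18, -0.11,  0.02,  0.01]), 'joint_efforts': array([ 0.000e+00, -5.701e+01, -5.012e+01, -0.000e+00,  1.000e-02,
       -0.000e+00]), 'tool_pos': array([5.9956e+02, 6.0000e-02, 2.2607e+02]), 'tcp_rot': array([-1.7992e+02, -1.0000e-02,  9.0000e+01]), 'ft_force': array([0.38, 0.53, 0.93]), 'wrist_torque': array([ 0.02, -0.04,  0.  ]), 'finger_gap': np.float64(85.27)}
```

View pics/scene0.png

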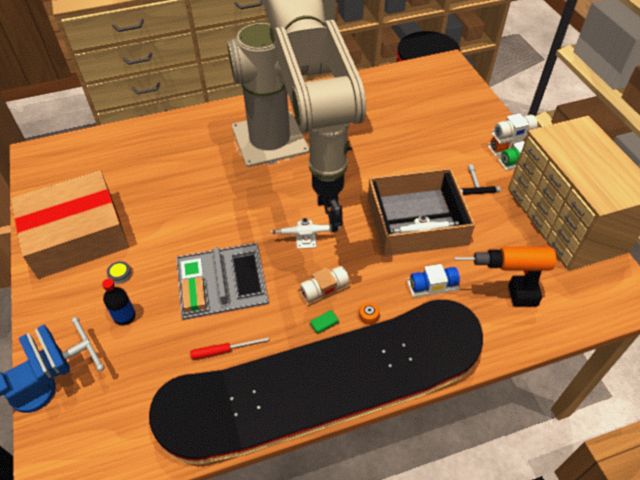

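View pics/side0.png

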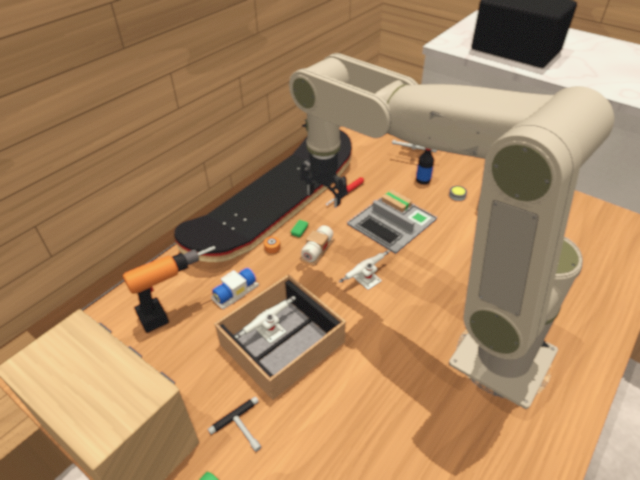

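The scene view shows the box at (420,210), the loose truck at (306,232), the tray at (222,280) with its carton on the left (-y) and its long pocket on the right (+y), and the white pack at (325,284). The side view agrees. Next I'll enlarge the work area.

```bash
python3 - <<'E'
import cv2
a=cv2.imread("pics/scene0.png")[160:322,170:482]
b=cv2.imread("pics/side0.png")[165:405,205:445]
cv2.imwrite("pics/sc.png",cv2.resize(a,None,fx=2.5,fy=2.5,interpolation=cv2.INTER_CUBIC))
cv2.imwrite("pics/si.png",cv2.resize(b,None,fx=2.5,fy=2.5,interpolation=cv2.INTER_CUBIC))
E
```

```text
(no output)
```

View pics/sc.png

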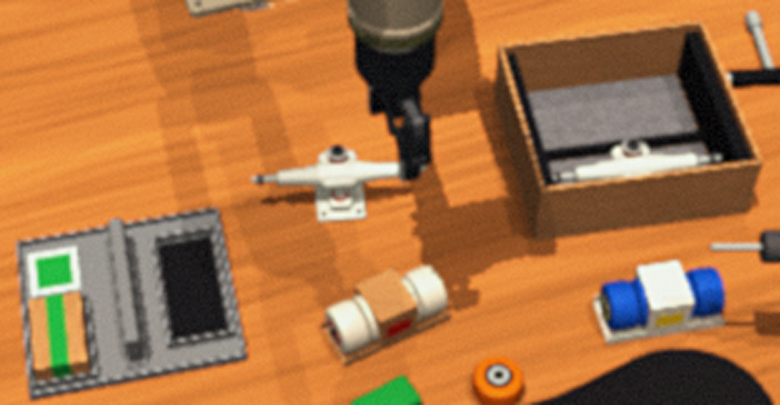

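The crop shows the box rim corners at crop (498,47), (704,27), (758,162) and (537,185). The tray corners are (18,242), (218,210), (245,355) and (33,393). The truck nut is at (338,150), and the pack's band top is around (387,292).

```bash
python3 - <<'E'
from h import *
c=cam("scene")
f=lambda p,z: onz(c,(170+(p[0]+.5)/2.5-.5,160+(p[1]+.5)/2.5-.5),z)
def quad(name,ps,z):
    P=np.array([f(p,z)[:2] for p in ps]);m=P.mean(0)
    # TL,TR,BR,BL : TL->TR is +y ; TL->BL is +x
    ey=(P[1]+P[2]-P[0]-P[3])/2; ex=(P[3]+P[2]-P[0]-P[1])/2
    print(name,m.round(1),"lenx,y",np.linalg.norm(ex).round(),np.linalg.norm(ey).round(),"yaw x",np.degrees(np.arctan2(ex[1],ex[0])).round(1),"yaw y-90",(np.degrees(np.arctan2(ey[1],ey[0]))-90).round(1))
quad("box",[(498,47),(704,27),(758,162),(537,185)],92)
quad("tray",[(18,242),(218,210),(245,355),(33,393)],12)
quad("band",[(356,285),(398,270),(418,298),(375,315)],57)
print("nut",f((338,150),69).round(1),"axL",f((258,180),46).round(1))
print("baseplate front corners",f((317,216),6).round(1),f((364,216),6).round(1))
print("rib top ends",f((118,221),48).round(1),f((136,343),48).round(1))
E
```

```text
box [498.1 317. ] lenx,y 216.0 252.0 yaw x -10.3 yaw y-90 -11.3
tray [ 523.4 -284.9] lenx,y 206.0 229.0 yaw x -6.2 yaw y-90 -7.0
band [639.5 -21.6] lenx,y 44.0 50.0 yaw x 9.9 yaw y-90 5.8
nut [440.6 -12.6  69. ] axL [ 435.  -108.3   46. ]
baseplate front corners [476.9 -51.6   6. ] [4.946e+02 1.000e-01 6.000e+00]
rib top ends [ 443.2 -274.3   48. ] [ 610.4 -291.8   48. ]
```

View pics/wrist0.png

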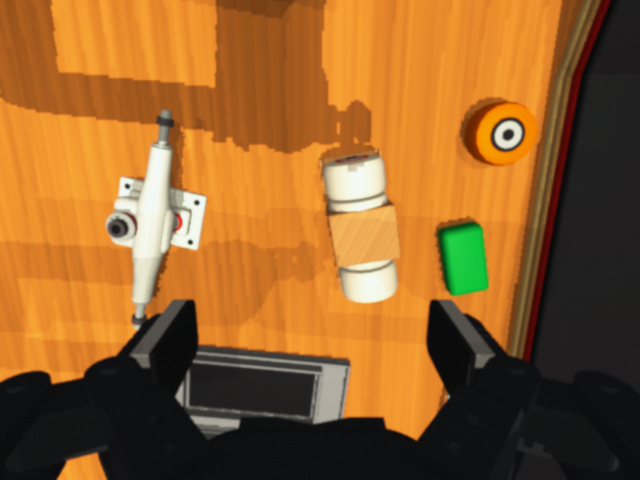

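The wrist view shows the truck's axle from (165,113) to (138,321) and its baseplate corners at (122,178), (207,196) and (197,248). The white pack's band top corners are (327,212), (394,204), (400,258) and (335,266).

```bash
python3 - <<'E'
from h import *
c=cam("wrist")
a,b=onz(c,(165,113),46),onz(c,(138.5,321),46)
d=a-b;print("axle",a.round(1),b.round(1),"len",np.linalg.norm(d).round(1),"mid",((a+b)/2).round(1),"yaw",(np.degrees(np.arctan2(d[1],d[0]))-90).round(1))
for p in[(122,178),(207,196),(197,248)]:print("bp",onz(c,p,6).round(1))
P=np.array([onz(c,p,57)[:2] for p in[(327,212),(394,204),(400,258),(335,266)]])
print(P.round(1),"band",P.mean(0).round(1))
E
```

```text
axle [482.3  76.2  46. ] [ 437.9 -108.8   46. ] len 190.3 mid [460.1 -16.3  46. ] yaw -13.5
bp [421.4  18.6   6. ]
bp [499.5   1.6   6. ]
bp [485.7 -50.5   6. ]
[[612.   -2. ]
 [667.2   4.7]
 [675.1 -42.5]
 [619.5 -49.9]] band [643.5 -22.4]
```

```bash
cat >> h.py <<'E'
import json,os
def Rt(yaw): return R.from_euler("xyz",[180,0,yaw],degrees=True)
def plan(pts):  # pts: list of (x,y,z,yaw) absolute commanded; prints rows relative to last commanded pose, stores the last
    c=json.load(open("cmd.json")) if os.path.exists("cmd.json") else [600.0,0.0,226.9,90]
    Rc=Rt(c[3])
    for p in pts:
        s=Rc.inv().apply(np.array(p[:3])-c[:3]); print("row",np.round(s,1),"turn z",round(c[3]-p[3],1))
    json.dump([float(v) for v in pts[-1]],open("cmd.json","w"))
def st():
    s=r.sense(); print("t",round(float(s["time"]),2),"pos",np.round(s["tool_pos"],1),"rot",np.round(s["tcp_rot"],1),"F",np.round(s["ft_force"],1),"M",np.round(s["wrist_torque"],2),"gap",round(float(s["finger_gap"]),1),"q",np.round(s["joint_pos"],1)); return s
E
python3 - <<'E'
from h import *
plan([(457,-16,150,77)])
E
```

```text
row [ -16.  -143.    76.9] turn z 13
```

Call:
{"name": "carry_out", "arguments": {
  "commands": [
    [[85, -16, -143, 76.9, 0, 0, 13], [85, -16, -143, 76.9, 0, 0, 13], [85, -16, -143, 76.9, 0, 0, 13], [85, -16, -143, 76.9, 0, 0, 13], [85, -16, -143, 76.9, 0, 0, 13]]
  ],
  "grip_force": 60
}}

```text
time: 0.78
tool_pos: [457.9, -16.1, 150.8]
tcp_rot: [179.9, -0.0, 77.0]
ft_force: [-0.2, 1.2, 0.6]
finger_gap: 84.9
```

```bash
python3 - <<'E'
from h import *
st(); c,im=snap("wrist","w1.png")
st()
# expected block corners projection for guess
E
```

```text
t 0.78 pos [457.9 -16.1 150.8] rot [179.9  -0.   77. ] F [-0.2  1.2  0.6] M [0.01 0.01 0.02] gap 84.9 q [ -8.4 -12.4 112.6   0.   79.7   4.6]
t 0.82 pos [458.5 -16.1 151.2] rot [179.9  -0.   77. ] F [0.9 0.7 0.3] M [ 0.03 -0.06 -0.  ] gap 85.4 q [ -8.4 -12.3 112.5   0.   79.7   4.6]
```

View pics/w1.png

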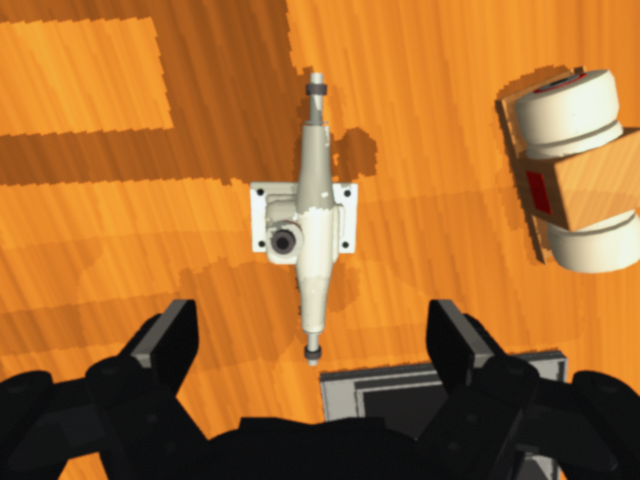

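Close up, the axle runs from (317,73) to (312.5,364), and the baseplate corners are (251,183), (358,184), (355,253) and (252,252).

```bash
python3 - <<'E'
from h import *
c=cam("wrist")
a,b=onz(c,(317,73),46),onz(c,(312.5,364),46)
d=a-b;print("axle",a.round(1),b.round(1),"len",np.linalg.norm(d).round(1),"mid",((a+b)/2).round(1),"yaw",(np.degrees(np.arctan2(d[1],d[0]))-90).round(1))
P=np.array([onz(c,p,6)[:2] for p in[(251,183),(358,184),(355,253),(252,252)]]);print(P.round(1),P.mean(0))
for i,j in((0,1),(3,2)): e=P[j]-P[i];print(np.linalg.norm(e),np.degrees(np.arctan2(e[1],e[0])))
plan([(455,-16,100,78),(455,-16,50,78)])
E
```

```text
axle [484.   78.6  46. ] [ 436.2 -116.9   46. ] len 201.3 mid [460.1 -19.1  46. ] yaw -13.7
[[ 4.204e+02  1.930e+01]
 [ 4.985e+02  4.000e-01]
 [ 4.856e+02 -5.290e+01]
 [ 4.065e+02 -3.370e+01]] [452.75109851 -16.71783538]
80.33285997924129 -13.565472238872928
81.45551637545748 -13.656131266432554
row [-0.4 -1.9 50. ] turn z -1.0
row [ -0.4  -1.9 100. ] turn z -1.0
```

```bash
cat > cmd.json <<'E'
[457,-16,150,77]
E
python3 - <<'E'
from h import *
plan([(456,-17.5,45,76.4)])
E
```

```text
row [ -1.7  -0.6 105. ] turn z 0.6
```

Call:
{"name": "carry_out", "arguments": {
  "commands": [
    [[85, -1.7, -0.6, 55, 0, 0, 0.6], [85, -1.7, -0.6, 90, 0, 0, 0.6], [85, -1.7, -0.6, 105, 0, 0, 0.6], [85, -1.7, -0.6, 105, 0, 0, 0.6], [40, -1.7, -0.6, 105, 0, 0, 0.6]]
  ]
}}

```text
time: 1.45
tool_pos: [457.8, -17.7, 46.8]
tcp_rot: [179.8, -0.0, 76.4]
ft_force: [0.3, -0.2, 0.2]
finger_gap: 69.3
```

Call:
{"name": "carry_out", "arguments": {
  "commands": [
    [[40, 0, 0, 0, 0, 0, 0], [40, 0, 0, 0, 0, 0, 0], [40, 0, 0, 0, 0, 0, 0]]
  ]
}}

```text
time: 1.82
tool_pos: [456.0, -17.3, 47.0]
tcp_rot: [-180.0, -0.0, 76.4]
ft_force: [-12.0, 2.8, 19.7]
finger_gap: 40.2
```

```bash
python3 - <<'E'
from h import *
st(); c,im=snap("wrist","w2.png");c,i2=snap("side","s2.png");st()
a=cv2.resize(im[100:480,80:560],(400,317));b=cv2.resize(i2[200:320,310:460],(400,320),interpolation=cv2.INTER_CUBIC)[:317]
cv2.imwrite("pics/c2.png",np.hstack([a,b])[:,:,::-1])
E
```

```text
t 1.82 pos [456.  -17.3  47. ] rot [-180.    -0.    76.4] F [-12.    2.8  19.7] M [ 0.52  2.09 -0.03] gap 40.2 q [ -8.6  -5.2 117.8   0.   67.4   5. ]
t 1.93 pos [456.  -17.3  47. ] rot [-180.    -0.    76.4] F [-11.8   3.3  19.9] M [ 0.44  2.07 -0.01] gap 40.3 q [ -8.6  -5.2 117.8   0.   67.4   5. ]
```

View pics/c2.png

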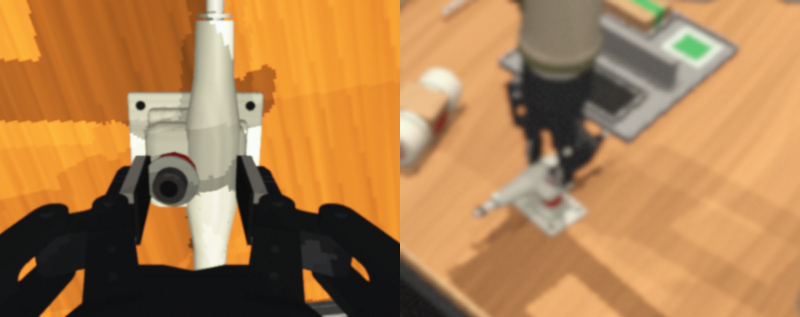

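```bash
python3 - <<'E'
from h import *
c=cam("wrist"); Rm=Rt(76.4); p=np.array([456,-17.3,47.])
for g in(40,50):
  for x in(11,-11):
    for z in(19,-10):
      P=[p+Rm.apply([x,s*g/2,z]) for s in(-1,1)]
      q=proj(c,P); print(g,x,z,((q-[80,100])/1.2).round(0).tolist())
E
```

```text
40 11 19 [[156.0, 133.0], [230.0, 133.0]]
40 11 -10 [[149.0, 155.0], [237.0, 155.0]]
40 -11 19 [[157.0, 170.0], [229.0, 170.0]]
40 -11 -10 [[151.0, 198.0], [235.0, 198.0]]
50 11 19 [[147.0, 133.0], [239.0, 133.0]]
50 11 -10 [[138.0, 155.0], [248.0, 155.0]]
50 -11 19 [[148.0, 170.0], [238.0, 170.0]]
50 -11 -10 [[140.0, 198.0], [246.0, 198.0]]
```

The pad edges match a 50 mm opening, so the block is held and the reported gap runs low under load. I'll close it more firmly and test with a small lift.

Call:
{"name": "carry_out", "arguments": {
  "commands": [
    [[20, 0, 0, 0, 0, 0, 0], [20, 0, 0, 0, 0, 0, 0], [20, 0, 0, -10, 0, 0, 0], [20, 0, 0, -25, 0, 0, 0], [20, 0, 0, -25, 0, 0, 0]]
  ],
  "grip_force": 60
}}

```text
time: 2.55
tool_pos: [457.1, -17.7, 71.4]
tcp_rot: [179.8, -0.0, 76.4]
ft_force: [-0.2, -0.0, -3.7]
finger_gap: 20.5
```

```bash
python3 - <<'E'
from h import *
st(); c,im=snap("wrist","w3.png");c,i2=snap("side","s3.png");st()
a=cv2.resize(im[100:480,80:560],(400,317));b=cv2.resize(i2[200:320,310:460],(400,320),interpolation=cv2.INTER_CUBIC)[:317]
cv2.imwrite("pics/c3.png",np.hstack([a,b])[:,:,::-1])
E
```

```text
t 2.55 pos [457.1 -17.7  71.4] rot [179.8  -0.   76.4] F [-0.2 -0.  -3.7] M [ 0.02 -0.01  0.01] gap 20.5 q [ -8.6  -7.3 116.9  -0.   70.3   5. ]
t 2.65 pos [455.9 -17.5  69.8] rot [180.    0.   76.4] F [-0.1  0.1 -3.1] M [ 0.03  0.06 -0.01] gap 20.6 q [ -8.6  -7.2 117.   -0.   70.2   5. ]
```

View pics/c3.png

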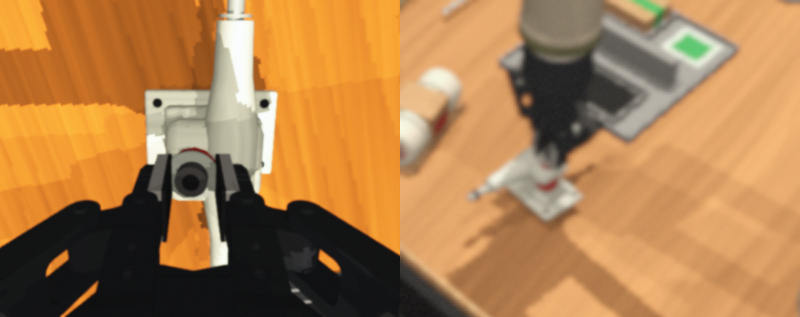

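```bash
python3 - <<'E'
from h import *
im=cv2.imread("pics/w1.png")[160:290,220:380]
cv2.imwrite("pics/c4.png",cv2.resize(im,None,fx=4,fy=4,interpolation=cv2.INTER_CUBIC))
# w1 camera pose: current wrist camera rigid to tool; transform to tool pose of w1
c=cam("wrist");s=r.sense();p1=np.array(s["tool_pos"]);R1=R.from_euler("xyz",s["tcp_rot"],degrees=True)
p0=np.array([458.0,-16.1,151.0]);R0=Rt(77)
D=(R0*R1.inv()).as_matrix()  # rotates world now->then
K,k,Rm,t=c; o=-Rm.T@t; o0=p0+D@(o-p1); Rm0=Rm@D.T; c0=(K,k,Rm0,-Rm0@o0)
print("block",onz(c0,(305,233),44).round(1),"nut",onz(c0,(283,241),69).round(1))
for p in[(251,183),(355,253)]:print(onz(c0,p,6).round(1))
E
```

```text
block [453.2 -17.2  44. ] nut [441.  -12.1  69. ]
[419.6  19.3   6. ]
[484.8 -52.8   6. ]
```

View pics/c4.png

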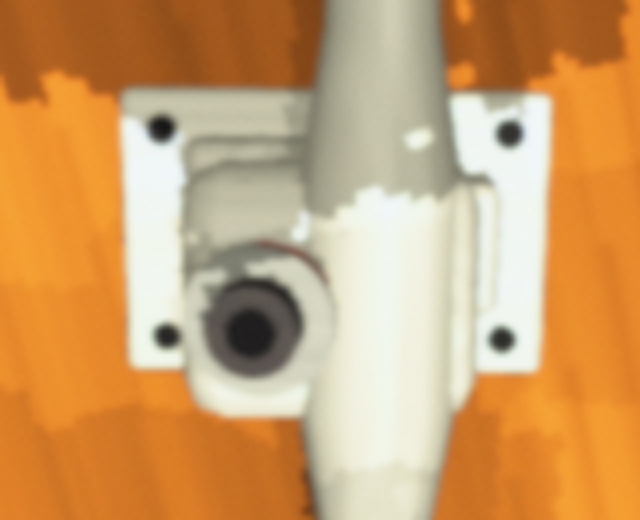

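```bash
python3 - <<'E'
from h import *
c=cam("wrist");s=r.sense();p=np.array(s["tool_pos"]);Rm=R.from_euler("xyz",s["tcp_rot"],degrees=True)
for nm,uv,y in(("w1",(196,300),-42.5),("c2",(256,286),-20),("c3",(276,286),-10),("c3r",(348,286),10)):
    o,d=ray(c,uv); o=Rm.inv().apply(o-p); d=Rm.inv().apply(d)
    for yy in(y,y*1.15): print(nm,yy,(o+d*(yy-o[1])/d[1]).round(1))
def cnt(f):
    a=cv2.imread(f)
# view pixel-level crop w3 near pads, big
im=cv2.imread("pics/w3.png")[180:440,180:440]; i2=cv2.imread("pics/s3.png")[225:305,330:410]
cv2.imwrite("pics/c5.png",np.hstack([cv2.resize(im,(400,400),interpolation=cv2.INTER_CUBIC),cv2.resize(i2,(400,400),interpolation=cv2.INTER_CUBIC)]))
E
```

```text
w1 -42.5 [  7.7 -42.5 -14.9]
w1 -48.87499999999999 [ -1.9 -48.9   4.7]
c2 -20 [ 13.9 -20.  -16.3]
c2 -23.0 [  5.3 -23.    3. ]
c3 -10 [ 26.3 -10.  -44.2]
c3 -11.5 [ 19.6 -11.5 -29.2]
c3r 10 [ 27.9  10.  -47.8]
c3r 11.5 [ 21.3  11.5 -33. ]
```

View pics/c5.png

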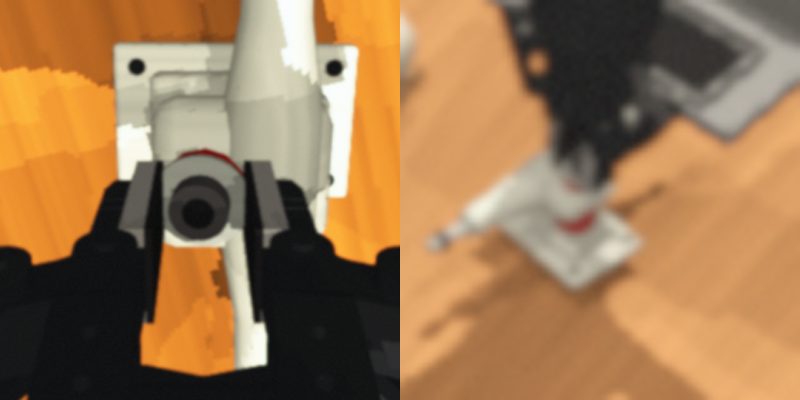

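```bash
python3 - <<'E'
from h import *
c=cam("wrist")
for z in(6,12,20,26,32):
    a,b,d=[onz(c,(180+u/1.538,180+v/1.538),z) for u,v in((115,43),(358,44),(348,196))]
    print(z,np.linalg.norm(a-b).round(1),np.linalg.norm(b-d).round(1),a.round(0),d.round(0),((a+d)/2).round(1))
im=cv2.imread("pics/w2.png"); 
for z in(6,12,0):
    a,b=[onz((c[0],c[1],c[2],-c[2]@(-c[2].T@c[3]-[0,0,23])),(80+u*1.2,100+v*1.2),z) for u,v in((128.5,93),(264,94))]
    print("w2",z,np.linalg.norm(a-b).round(1))
E
```

```text
6 87.0 60.0 [431.  14.   6.] [502. -65.   6.] [466.8 -25.7   6. ]
12 84.5 58.3 [433.  15.  12.] [501. -62.  12.] [467.  -23.5  12. ]
20 81.1 56.0 [434.  16.  20.] [500. -58.  20.] [467.2 -20.5  20. ]
26 78.7 54.3 [435.  18.  26.] [499. -54.  26.] [467.4 -18.3  26. ]
32 76.2 52.6 [437.  19.  32.] [499. -51.  32.] [467.6 -16.1  32. ]
w2 6 79.9
w2 12 77.3
w2 0 82.5
```

The pads slid up and now hold only the washer and nut, because the open fingers stand farther back than I allowed for. I'll set the truck down gently and grip the block lower.

Call:
{"name": "carry_out", "arguments": {
  "commands": [
    [[20, 0, 0, 5, 0, 0, 0], [20, 0, 0, 8, 0, 0, 0], [20, 0, 0, 9, 0, 0, 0]]
  ]
}}

```text
time: 3.02
tool_pos: [455.4, -17.4, 60.1]
tcp_rot: [-179.9, 0.0, 76.4]
ft_force: [0.8, -0.3, -2.5]
finger_gap: 20.4
```

Call:
{"name": "carry_out", "arguments": {
  "commands": [
    [[20, 0, 0, 1.5, 0, 0, 0], [20, 0, 0, 2.5, 0, 0, 0], [20, 0, 0, 2.5, 0, 0, 0]]
  ]
}}

```text
time: 3.4
tool_pos: [456.0, -17.5, 58.5]
tcp_rot: [-180.0, -0.0, 76.4]
ft_force: [-1.3, 0.6, -4.0]
finger_gap: 20.8
```

Call:
{"name": "carry_out", "arguments": {
  "commands": [
    [[20, 0, 0, 1.5, 0, 0, 0], [20, 0, 0, 3, 0, 0, 0], [20, 0, 0, 3, 0, 0, 0]]
  ]
}}

```text
time: 3.78
tool_pos: [455.9, -17.5, 55.3]
tcp_rot: [-180.0, 0.0, 76.4]
ft_force: [-0.2, -0.5, -3.7]
finger_gap: 20.4
```

Call:
{"name": "carry_out", "arguments": {
  "commands": [
    [[20, 0, 0, 1.5, 0, 0, 0], [20, 0, 0, 3, 0, 0, 0], [20, 0, 0, 4.5, 0, 0, 0], [20, 0, 0, 4.5, 0, 0, 0]]
  ]
}}

```text
time: 4.28
tool_pos: [456.3, -17.5, 52.3]
tcp_rot: [-180.0, 0.0, 76.4]
ft_force: [-7.6, 1.1, 11.0]
finger_gap: 20.3
```

Call:
{"name": "carry_out", "arguments": {
  "commands": [
    [[85, 0, 0, 0, 0, 0, 0], [85, 0, 0, 0, 0, 0, 0], [85, 0, 0, -20, 0, 0, 0], [85, -1, 12, -50, 0, 0, 0], [85, -1, 12, -50, 0, 0, 0]]
  ]
}}

```text
time: 4.9
tool_pos: [470.3, -21.9, 103.9]
tcp_rot: [179.7, -0.0, 76.4]
ft_force: [0.4, -0.3, -0.2]
finger_gap: 85.2
```

```bash
python3 - <<'E'
from h import *
st(); c,im=snap("wrist","w4.png");c,i2=snap("side","s4.png")
s=st()
p=np.array(s["tool_pos"]);Rm=R.from_euler("xyz",s["tcp_rot"],degrees=True)
a=cv2.resize(im[60:420,120:520],(440,396));b=cv2.resize(i2[190:310,310:430],(356,396),interpolation=cv2.INTER_CUBIC)[:396]
cv2.imwrite("pics/c6.png",np.hstack([a,b])[:,:,::-1])
E
```

```text
t 4.9 pos [470.3 -21.9 103.9] rot [179.7  -0.   76.4] F [ 0.4 -0.3 -0.2] M [-0.03 -0.01  0.02] gap 85.2 q [ -8.9  -7.7 113.6  -0.   73.8   4.7]
t 5.0 pos [467.6 -21.3 101. ] rot [180.   -0.   76.4] F [ 0.1  0.2 -0.8] M [-0.02  0.06 -0.06] gap 85.5 q [ -8.9  -7.6 113.9   0.   73.7   4.7]
```

View pics/c6.png

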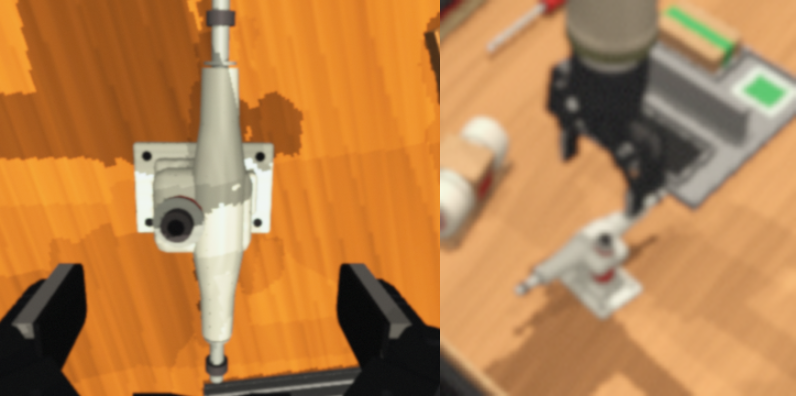

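The truck stands upright. The baseplate corners are at crop (134,144), (273,144), (271,231) and (137,232), and the block is centred near (202,205).

```bash
python3 - <<'E'
from h import *
K,k,Rm,t=cam("wrist");o=-Rm.T@t+[2.7,-.6,2.9];c=(K,k,Rm,-Rm@o)
f=lambda u,v,z:onz(c,(120+u/1.1,60+v/1.1),z)
P=np.array([f(u,v,6)[:2] for u,v in((134,144),(273,144),(271,231),(137,232))])
e=P[1]+P[2]-P[0]-P[3];print(P.mean(0).round(1),"len",(np.linalg.norm(e)/2).round(1),np.degrees(np.arctan2(e[1],e[0])).round(1),"block",f(202,205,44).round(1))
a=f(221,-5,46)
print(-Rm.T@t)
json.dump([467.5,-21.5,101,76.4],open("cmd.json","w"))
plan([(466,-21,35,76.4)])
E
```

```text
[466.7 -19.7] len 80.8 -13.4 block [467.1 -17.2  44. ]
[484.4615064   48.05467673 246.4952478 ]
row [ 0.1 -1.6 66. ] turn z 0.0
```

Call:
{"name": "carry_out", "arguments": {
  "commands": [
    [[85, 2, -1, 40, 0, 0, 0], [85, 2, -1, 58, 0, 0, 0], [85, 2, -1, 66, 0, 0, 0], [85, 2, -1, 67, 0, 0, 0], [85, 2, -1, 67, 0, 0, 0]]
  ]
}}

```text
time: 5.62
tool_pos: [467.5, -19.2, 34.6]
tcp_rot: [179.9, -0.0, 76.4]
ft_force: [0.6, -0.3, 1.1]
finger_gap: 85.0
```

Call:
{"name": "carry_out", "arguments": {
  "commands": [
    [[45, 0, 0, 0, 0, 0, 0], [30, 0, 0, 0, 0, 0, 0], [30, 0, 0, 0, 0, 0, 0], [30, 0, 0, 0, 0, 0, 0]]
  ]
}}

```text
time: 6.12
tool_pos: [467.8, -19.2, 34.9]
tcp_rot: [179.9, -0.0, 76.4]
ft_force: [-0.2, 0.6, 5.9]
finger_gap: 48.5
```

Call:
{"name": "carry_out", "arguments": {
  "commands": [
    [[30, 0, 0, -15, 0, 0, 0], [30, 0, 0, -50, 0, 0, 0], [30, 0, 0, -100, 0, 0, 0], [30, 0, 0, -150, 0, 0, 0], [30, 0, 0, -150, 0, 0, 0]]
  ],
  "grip_force": 80
}}

```text
time: 6.75
tool_pos: [469.7, -19.5, 189.3]
tcp_rot: [179.5, -0.0, 76.4]
ft_force: [0.5, -1.2, -3.8]
finger_gap: 47.7
```

```bash
python3 - <<'E'
from h import *
st()
json.dump([467.0,-19.3,184,76.4],open("cmd.json","w"))
plan([(455,75,184,77),(448,200,184,78),(441.5,328,184,79.2)])
E
```

```text
t 6.75 pos [469.7 -19.5 189.3] rot [179.5  -0.   76.4] F [ 0.5 -1.2 -3.8] M [ 0.04 -0.   -0.03] gap 47.7 q [ -8.6 -12.5 108.6  -0.   83.4   5. ]
row [ 88.8 -33.8  -0. ] turn z -0.6
row [208.7 -70.   -0. ] turn z -1.6
row [ 331.6 -106.4   -0. ] turn z -2.8
```

Held firmly: Fz reads -3.8 N against a truck weight of about 3.4 N. Moving above the box.

Call:
{"name": "carry_out", "arguments": {
  "commands": [
    [[30, 40, -14, 0, 0, 0, -0.4], [30, 88.8, -33.8, 0, 0, 0, -0.6], [30, 140, -48, 0, 0, 0, -1], [30, 190, -64, 0, 0, 0, -1.4], [30, 240, -79, 0, 0, 0, -1.8]]
  ]
}}

```text
time: 7.38
tool_pos: [445.1, 233.9, 182.2]
tcp_rot: [-179.9, 0.1, 78.2]
ft_force: [1.0, 0.6, -4.3]
finger_gap: 47.9
```

Call:
{"name": "carry_out", "arguments": {
  "commands": [
    [[30, 45, -13.5, 0, 0, 0, -0.5], [30, 80, -24, 0, 0, 0, -0.8], [30, 91.5, -27.5, 0, 0, 0, -1], [30, 91.5, -27.5, 0, 0, 0, -1], [30, 91.5, -27.5, 0, 0, 0, -1]]
  ]
}}

```text
time: 8.0
tool_pos: [438.3, 326.6, 183.4]
tcp_rot: [-180.0, 0.1, 79.1]
ft_force: [-1.0, 0.7, -4.1]
finger_gap: 47.9
```

```bash
python3 - <<'E'
from h import *
json.dump([441.5,328,184,79.2],open("cmd.json","w"))
st(); c,im=snap("wrist","w5.png");st()
E
```

```text
t 8.0 pos [438.3 326.6 183.4] rot [-1.80e+02  1.00e-01  7.91e+01] F [-1.   0.7 -4.1] M [-0.01  0.02 -0.01] gap 47.9 q [31.3  0.7 96.9 -0.  82.4 42.2]
t 8.05 pos [438.5 326.6 183.6] rot [-180.     0.    79.1] F [-0.  -0.4 -2.5] M [ 0.01 -0.02 -0.04] gap 47.6 q [31.3  0.7 96.9 -0.  82.4 42.2]
```

View pics/w5.png

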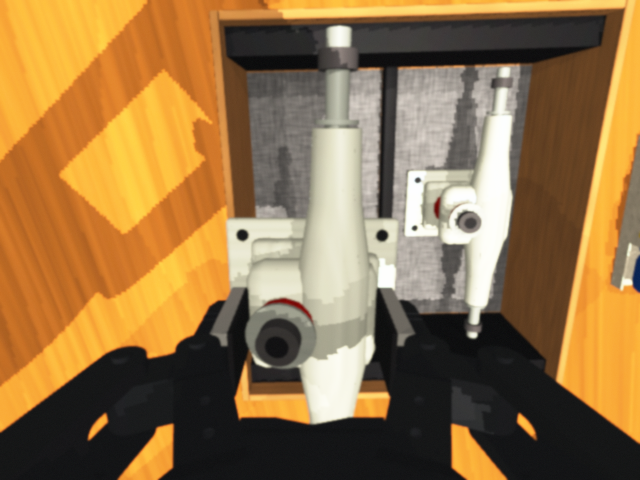

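The held truck is upright and aligned with the box. The box rim's outer corners are near (212,13), (630,9) and (247,397), and the foam bar runs at (384–397, 68).

```bash
python3 - <<'E'
from h import *
c=cam("wrist")
TL,TR,BL=[onz(c,p,92) for p in((212,13),(630,9),(247,397))]
print(TL.round(1),TR.round(1),BL.round(1),np.linalg.norm(TR-TL),np.linalg.norm(TL-BL))
for a,b in((TL,TR),): print("yawx",np.degrees(np.arctan2(*(b-a)[1::-1])))
d=TL-BL;print("yawy",np.degrees(np.arctan2(d[1],d[0]))-90)
def show(cx,cy,yaw):
    Q=R.from_euler("z",yaw,degrees=True)
    L=[(-115,127,92),(115,127,92),(-115,-127,92),(-110,122,92),(-110,106,4),(-5,106,18),(5,106,18),(-5,106,4),(110,106,4),(110,106,78),(-110,106,78)]
    for l,q in zip(L,proj(c,[Q.apply(l)+[cx,cy,0] for l in L])): print(l,q.round(0))
m=(TR+BL)/2; print("centre",m)
show(m[0],m[1],-11)
# packed truck block/nut reference
print("packed axle",onz(c,(503,69),50).round(1),onz(c,(473,336),50).round(1))
a,b=onz(c,(229,219),146-0),onz(c,(397,219),146)
tz=183.6-34.9
for z in(tz+6,): 
    a,b=onz(c,(229,219),z),onz(c,(397,220),z);print("held bp",a.round(1),b.round(1),np.linalg.norm(a-b),np.degrees(np.arctan2(*(b-a)[1::-1])))
print("held axle end",onz(c,(339,27),tz+46).round(1))
E
```

```text
[409.5 460.9  92. ] [630.1 419.4  92. ] [369.7 216.2  92. ] 224.50390659184657 247.8614825135805
yawx -10.659775990664022
yawy -9.23372213400971
centre [499.90603732 317.8081439   92.        ]
(-115, 127, 92) [213.   5.]
(115, 127, 92) [644.   4.]
(-115, -127, 92) [238. 400.]
(-110, 122, 92) [223.  16.]
(-110, 106, 4) [250.  68.]
(-5, 106, 18) [389.  66.]
(5, 106, 18) [403.  66.]
(-5, 106, 4) [386.  68.]
(110, 106, 4) [536.  68.]
(110, 106, 78) [606.  52.]
(-110, 106, 78) [230.  52.]
packed axle [582.3 403.8  50. ] [548.4 206.9  50. ]
held bp [406.2 360.7 154.7] [482.5 345.5 154.7] 77.70874726084801 -11.238901529537769
held axle end [465.6 422.1 194.7]
```

```bash
python3 - <<'E'
from h import *
json.dump([438.5,326.6,183.6,79.1],open("cmd.json","w"))
plan([(442,327.4,110,79.5),(442,327.4,50,79.5)])
E
```

```text
row [ 1.4  3.3 73.6] turn z -0.4
row [  1.4   3.3 133.6] turn z -0.4
```

Call:
{"name": "carry_out", "arguments": {
  "commands": [
    [[30, 1.4, 3.3, 15, 0, 0, -0.4], [30, 1.4, 3.3, 50, 0, 0, -0.4], [30, 1.4, 3.3, 73, 0, 0, -0.4], [30, 1.4, 3.3, 73, 0, 0, -0.4]]
  ]
}}

```text
time: 8.55
tool_pos: [440.2, 326.9, 107.6]
tcp_rot: [-179.8, 0.2, 79.6]
ft_force: [-0.7, -0.5, -2.9]
finger_gap: 47.4
```

Call:
{"name": "carry_out", "arguments": {
  "commands": [
    [[30, 0, 0, 15, 0, 0, 0], [30, 0, 0, 30, 0, 0, 0], [30, 0, 0, 45, 0, 0, 0], [30, 0, 0, 58, 0, 0, 0], [30, 0, 0, 60, 0, 0, 0]]
  ]
}}

```text
time: 9.18
tool_pos: [440.9, 328.1, 49.4]
tcp_rot: [-179.9, 0.1, 79.6]
ft_force: [0.6, 0.4, -3.3]
finger_gap: 47.7
```

Call:
{"name": "carry_out", "arguments": {
  "commands": [
    [[30, 0, 0, 5, 0, 0, 0], [30, 0, 0, 7, 0, 0, 0], [30, 0, 0, 8, 0, 0, 0], [30, 0, 0, 8, 0, 0, 0]]
  ]
}}

```text
time: 9.68
tool_pos: [442.1, 328.8, 43.2]
tcp_rot: [180.0, -0.0, 79.6]
ft_force: [-1.0, 0.4, -4.5]
finger_gap: 47.6
```

Call:
{"name": "carry_out", "arguments": {
  "commands": [
    [[30, 0, 0, 1, 0, 0, 0], [30, 0, 0, 2, 0, 0, 0], [30, 0, 0, 2.5, 0, 0, 0], [30, 0, 0, 2.5, 0, 0, 0]]
  ]
}}

```text
time: 10.18
tool_pos: [441.8, 328.6, 40.4]
tcp_rot: [-180.0, 0.0, 79.6]
ft_force: [-0.5, 0.9, -3.8]
finger_gap: 47.7
```

Call:
{"name": "carry_out", "arguments": {
  "commands": [
    [[30, 0, 0, 1, 0, 0, 0], [30, 0, 0, 2, 0, 0, 0], [30, 0, 0, 2, 0, 0, 0]]
  ]
}}

```text
time: 10.55
tool_pos: [442.1, 328.8, 39.2]
tcp_rot: [180.0, -0.0, 79.6]
ft_force: [-2.9, -2.1, 4.5]
finger_gap: 47.4
```

Call:
{"name": "carry_out", "arguments": {
  "commands": [
    [[62, 0, 0, 0, 0, 0, 0], [62, 0, 0, 0, 0, 0, 0], [62, 0, 0, -30, 0, 0, 0], [64, 0, 0, -80, 0, 0, 0], [85, 0, 0, -130, 0, 0, 0]]
  ]
}}

```text
time: 11.18
tool_pos: [441.2, 328.5, 169.2]
tcp_rot: [-179.9, 0.0, 79.6]
ft_force: [1.7, 1.1, -0.6]
finger_gap: 80.1
```

Call:
{"name": "carry_out", "arguments": {
  "commands": [
    [[85, 0, 0, -20, 0, 0, 0], [85, 0, 0, -20, 0, 0, 0]]
  ]
}}

```text
time: 11.42
tool_pos: [442.7, 329.3, 189.9]
tcp_rot: [179.9, -0.1, 79.6]
ft_force: [0.8, -0.1, -0.2]
finger_gap: 85.2
```

```bash
python3 - <<'E'
from h import *
st(); c,im=snap("wrist","w6.png");snap("scene","sc6.png");s=st()
p=s["tool_pos"];json.dump([float(v) for v in p]+[79.6],open("cmd.json","w"))
# floor-level pocket vs truck, numeric: bright white baseplate mask within pocket region
g=im.astype(int); m=((g.min(2)>170)).astype(np.uint8)
n,l,stt,ce=cv2.connectedComponentsWithStats(m)
for i in range(1,n):
    if stt[i,4]>150: print(stt[i],ce[i].round())
E
```

```text
t 11.43 pos [442.7 329.3 189.9] rot [ 1.799e+02 -1.000e-01  7.960e+01] F [ 0.8 -0.1 -0.2] M [-0.04 -0.01  0.05] gap 85.2 q [31.3  1.  96.   0.  82.9 41.7]
t 11.53 pos [441.  328.3 186.5] rot [-1.799e+02  1.000e-01  7.960e+01] F [-0.4  0.6 -1.1] M [-0.01  0.02 -0.02] gap 85.1 q [31.3  1.1 96.2  0.  82.9 41.7]
[ 383   84   78  218 8583] [413. 186.]
[  252    87   122   240 13228] [322. 214.]
[464  89  17  41 327] [472. 107.]
[ 432   96   73  218 6871] [475. 208.]
```

```bash
python3 - <<'E'
from h import *
json.dump([441,328.3,187,79.6],open("cmd.json","w"))
A=np.array([441,328.3,187,79.6]);B=np.array([545,-285,190,174])
for call in range(3):
    print("call",call); plan([A+(B-A)*(call*5+i)/15 for i in range(1,6)])
E
```

```text
call 0
row [-39.   14.2  -0.2] turn z -6.3
row [-77.9  28.4  -0.4] turn z -12.6
row [-116.9   42.6   -0.6] turn z -18.9
row [-155.9   56.8   -0.8] turn z -25.2
row [-194.8   71.    -1. ] turn z -31.5
call 1
row [-40.6  -8.2  -0.2] turn z -6.3
row [-81.3 -16.5  -0.4] turn z -12.6
row [-121.9  -24.7   -0.6] turn z -18.9
row [-162.6  -32.9   -0.8] turn z -25.2
row [-203.2  -41.1   -1. ] turn z -31.5
call 2
row [-30.4 -28.2  -0.2] turn z -6.3
row [-60.7 -56.5  -0.4] turn z -12.6
row [-91.1 -84.7  -0.6] turn z -18.9
row [-121.5 -112.9   -0.8] turn z -25.2
row [-151.9 -141.2   -1. ] turn z -31.5
```

Call:
{"name": "carry_out", "arguments": {
  "commands": [
    [[85, -39, 14.2, 0, 0, 0, -6.3], [85, -77.9, 28.4, 0, 0, 0, -12.6], [85, -116.9, 42.6, 0, 0, 0, -18.9], [85, -155.9, 56.8, 0, 0, 0, -25.2], [85, -194.8, 71, -1, 0, 0, -31.5]]
  ]
}}

```text
time: 12.15
tool_pos: [475.1, 122.8, 186.6]
tcp_rot: [-179.7, -0.1, 111.3]
ft_force: [0.2, -0.5, -0.3]
finger_gap: 84.8
```

Call:
{"name": "carry_out", "arguments": {
  "commands": [
    [[40, -40.6, -8.2, 0, 0, 0, -6.3], [40, -81.3, -16.5, 0, 0, 0, -12.6], [40, -121.9, -24.7, 0, 0, 0, -18.9], [40, -162.6, -32.9, 0, 0, 0, -25.2], [40, -203.2, -41.1, -1, 0, 0, -31.5]]
  ]
}}

```text
time: 12.78
tool_pos: [510.0, -81.1, 187.5]
tcp_rot: [-179.9, -0.2, 142.8]
ft_force: [0.5, 0.9, 0.4]
finger_gap: 39.9
```

Call:
{"name": "carry_out", "arguments": {
  "commands": [
    [[40, -30.4, -28.2, 0, 0, 0, -6.3], [40, -60.7, -56.5, 0, 0, 0, -12.6], [40, -91.1, -84.7, 0, 0, 0, -18.9], [40, -121.5, -112.9, 0, 0, 0, -25.2], [40, -151.9, -141.2, -1, 0, 0, -31.5]]
  ]
}}

```text
time: 13.4
tool_pos: [545.1, -285.0, 188.1]
tcp_rot: [179.9, -0.2, 174.3]
ft_force: [0.2, 0.0, 1.0]
finger_gap: 40.1
```

Call:
{"name": "carry_out", "arguments": {
  "commands": [
    [[40, 0, 0, 0, 0, 0, 0], [40, 0, 0, 0, 0, 0, 0]]
  ]
}}

```text
time: 13.65
tool_pos: [545.3, -283.6, 189.0]
tcp_rot: [179.9, -0.2, 174.0]
ft_force: [0.5, 0.7, -0.9]
finger_gap: 39.8
```

```bash
python3 - <<'E'
from h import *
st(); c,im=snap("wrist","w7.png");st()
b=cv2.imread("pics/w6.png")[50:400,220:560]; a=im[:,:,::-1]
top=np.hstack([cv2.resize(a,(480,360)),cv2.resize(b,(320,330))[:0].reshape(0,320,3) if 0 else cv2.copyMakeBorder(cv2.resize(b,(320,330)),0,30,0,0,cv2.BORDER_CONSTANT)])
s=cv2.imread("pics/sc6.png")[160:322,170:482]
bot=cv2.resize(s,(462,240),interpolation=cv2.INTER_CUBIC)
bot=cv2.copyMakeBorder(bot,0,0,0,800-462,cv2.BORDER_CONSTANT)
cv2.imwrite("pics/m7.png",np.vstack([top,bot]))
E
```

```text
t 13.65 pos [ 545.3 -283.6  189. ] rot [179.9  -0.2 174. ] F [ 0.5  0.7 -0.9] M [-0.02  0.03  0.01] gap 39.8 q [ -32.3   11.    85.3    0.    83.9 -116.3]
t 13.7 pos [ 545.6 -283.2  189.6] rot [ 1.799e+02 -1.000e-01  1.741e+02] F [0.1 0.1 0.4] M [-0.03 -0.04  0.02] gap 40.1 q [ -32.2   11.    85.3    0.    83.9 -116.3]
```

View pics/m7.png

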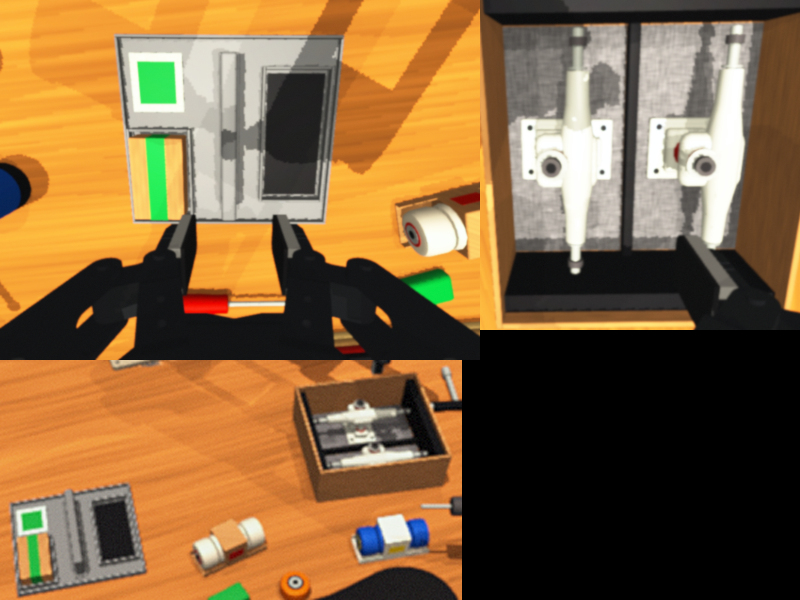

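The packed truck stands upright in the empty pocket. In the wrist part of the montage (scale 0.75) the tray corners are (115,37), (342,38), (325,222) and (134,222), and the rib runs x 220–242 at the top and 221–237 at the bottom.

```bash
python3 - <<'E'
from h import *
c=cam("wrist"); f=lambda u,v,z:onz(c,((u+.5)/.75-.5,(v+.5)/.75-.5),z)
P=np.array([f(u,v,12)[:2] for u,v in((115,37),(342,38),(325,222),(134,222))]);print(P.round(1),"centre",P.mean(0).round(1))
ex=P[3]+P[2]-P[0]-P[1];ey=P[1]+P[2]-P[0]-P[3]
print(np.linalg.norm(ex)/2,np.linalg.norm(ey)/2,np.degrees(np.arctan2(ex[1],ex[0])),np.degrees(np.arctan2(ey[1],ey[0]))-90)
a,b=f(231,52,48),f(229.5,220,48);d=b-a
print("rib",a.round(1),b.round(1),((a+b)/2).round(1),np.linalg.norm(d).round(1),np.degrees(np.arctan2(d[1],d[0])).round(1))
# refine edges: grey mask rows/cols
im=cv2.imread("pics/w7.png");h=cv2.cvtColor(im,cv2.COLOR_BGR2HSV)
for v in(100,150,200,250,280):
    row=h[v,120:480]; ok=np.where(row[:,1]<60)[0]+120; print(v,ok.min(),ok.max())
for u in(200,260,300,400):
    col=h[30:330,u]; ok=np.where(col[:,1]<60)[0]+30; print("u",u,ok.min(),ok.max())
E
```

```text
[[ 411.1 -390.1]
 [ 435.6 -162.2]
 [ 638.  -182.3]
 [ 614.  -412. ]] centre [ 524.7 -286.6]
203.74690471661302 230.1413595786524 -5.913191051247619 -6.056527946010917
rib [ 440.9 -275.3   48. ] [ 606.9 -294.6   48. ] [ 523.9 -285.    48. ] 167.1 -6.6
100 158 452
150 164 447
200 169 442
250 174 437
280 177 434
u 200 46 296
u 260 47 326
u 300 47 296
u 400 48 329
```

Call:
{"name": "carry_out", "arguments": {
  "commands": [
    [[40, 1.7, -4.3, 50, 0, 0, 0], [40, 1.7, -4.3, 95, 0, 0, 0], [40, 1.7, -4.3, 135, 0, 0, 0], [40, 1.7, -4.3, 155, 0, 0, 0], [40, 1.7, -4.3, 155, 0, 0, 0]]
  ]
}}

```text
time: 14.32
tool_pos: [543.2, -287.2, 35.0]
tcp_rot: [179.9, -0.2, 174.1]
ft_force: [-0.1, 1.2, 0.4]
finger_gap: 40.1
```

Call:
{"name": "carry_out", "arguments": {
  "commands": [
    [[40, 0, 0, 5, 0, 0, 0], [40, 0, 0, 8, 0, 0, 0], [40, 0, 0, 8, 0, 0, 0]]
  ]
}}

```text
time: 14.7
tool_pos: [544.6, -289.0, 29.3]
tcp_rot: [-180.0, 0.1, 174.1]
ft_force: [-0.4, -0.1, -0.6]
finger_gap: 39.9
```

Call:
{"name": "carry_out", "arguments": {
  "commands": [
    [[40, 0, 0, 2, 0, 0, 0], [10, 0, 0, 2, 0, 0, 0], [5, 0, 0, 2, 0, 0, 0], [5, 0, 0, 2, 0, 0, 0], [5, 0, 0, 2, 0, 0, 0]]
  ],
  "grip_force": 100
}}

```text
time: 15.32
tool_pos: [544.2, -288.7, 26.8]
tcp_rot: [-180.0, 0.0, 174.1]
ft_force: [-2.0, 0.9, 5.2]
finger_gap: 13.7
```

```bash
python3 -c "
from h import *
st()"
```

```text
t 15.32 pos [ 544.2 -288.7   26.8] rot [-180.     0.   174.1] F [-2.   0.9  5.2] M [ 0.18  0.4  -0.09] gap 13.7 q [ -32.7   20.    92.5   -0.    67.5 -116.8]
```

Call:
{"name": "carry_out", "arguments": {
  "commands": [
    [[5, 0, 0, -3, 0, 0, 0], [5, 0, 0, -8, 0, 0, 0], [5, 0, 0, -15, 0, 0, 0], [5, 0, 0, -20, 0, 0, 0], [5, 0, 0, -20, 0, 0, 0]]
  ]
}}

```text
time: 15.95
tool_pos: [544.7, -289.0, 47.3]
tcp_rot: [-180.0, 0.1, 174.1]
ft_force: [-0.3, -0.8, -4.4]
finger_gap: 13.4
```

```bash
python3 - <<'E'
from h import *
st();c,im=snap("wrist","w8.png");s=st()
h=cv2.cvtColor(im,cv2.COLOR_RGB2HSV)
for v in(60,100,140,180,220,260):
    ok=np.where(h[v,:,1]<60)[0]; print(v,ok.min(),ok.max(),end=" | ")
for u in(100,150,200,260,380,450,500):
    ok=np.where(h[:330,u,1]<60)[0]; print("u",u,ok.min() if len(ok) else None,end=" | ")
# carton green stripe
g=((h[...,0]>50)&(h[...,0]<75)&(h[...,1]>150)).astype(np.uint8);n,l,q,ce=cv2.connectedComponentsWithStats(g)
print([ (q[i].tolist()) for i in range(1,n) if q[i,4]>200])
E
```

```text
t 15.95 pos [ 544.7 -289.    47.3] rot [-1.800e+02  1.000e-01  1.741e+02] F [-0.3 -0.8 -4.4] M [0.13 0.02 0.02] gap 13.4 q [ -32.7   18.5   92.     0.    69.4 -116.8]
t 16.0 pos [ 544.4 -288.7   46.9] rot [-180.     0.   174.1] F [-0.   0.8 -5.4] M [ 0.2  -0.01 -0.04] gap 13.4 q [ -32.7   18.5   92.     0.    69.4 -116.8]
60 8 619 | 100 16 610 | 140 24 602 | 180 33 593 | 220 41 585 | 260 206 576 | u 100 0 | u 150 0 | u 200 0 | u 260 0 | u 380 0 | u 450 0 | u 500 0 | [[65, 43, 111, 112, 10630], [83, 231, 79, 157, 7103]]
```

```bash
python3 - <<'E'
from h import *
c=cam("wrist");s=r.sense();p1=np.array(s["tool_pos"]);R1=R.from_euler("xyz",s["tcp_rot"],degrees=True)
def camat(p,Rn):
    D=(Rn*R1.inv()).as_matrix();K,k,Rm,t=c;o=-Rm.T@t;o0=np.array(p)+D@(o-p1);R0=Rm@D.T;return(K,k,R0,-R0@o0)
c6=camat([442.7,329.3,189.9],R.from_euler("xyz",[179.9,-.1,79.6],degrees=True))
g=lambda x,y:(220+(x-480)/.941,50+y/.943)
Q=R.from_euler("z",10.6,degrees=True); C=np.array([498.5,317,0])
for n,x,y,z in(("floorTL",502,24,4),("floorTR",757,23,4),("botpad top edge",560,253,78),("botpad outer/inner wall",560,297,78),("bar",628,24,18),("bar",628,240,18),("bpTL",522,119,10),("bpTR",613,120,10),("axT",576,28,50),("axB",575,272,50),("rim bot",560,310,92),("packed axT",736,27,50)):
    print(n,Q.apply(onz(c6,g(x,y),z)-C).round(1))
# held tray lateral
for v,a,b in((100,16,610),(220,41,585)):
    for z in(32,):
        A,B=onz(c,(a,v),z),onz(c,(b,v),z);print("tray",R1.inv().apply(A-p1).round(1),R1.inv().apply(B-p1).round(1))
E
```

```text
floorTL [-112.1  107.1    4. ]
floorTR [101.8 108.2   4. ]
botpad top edge [-62.4 -66.6  78. ]
botpad outer/inner wall [ -62.5 -106.2   78. ]
bar [ -8.3 106.   18. ]
bar [  1.5 -85.2  18. ]
bpTL [-97.1  28.5  10. ]
bpTR [-16.3  27.9  10. ]
axT [-51. 100.  50.]
axB [ -49.7 -100.3   50. ]
rim bot [ -62.3 -108.    92. ]
packed axT [ 64.9 100.7  50. ]
tray [  78.6 -115.    14.9] [ 78.5 114.5  14.8]
tray [  30.7 -115.1   14.9] [ 30.8 114.7  14.8]
```

```bash
python3 - <<'E'
from h import *
c=cam("wrist");s=r.sense();p1=np.array(s["tool_pos"]);R1=R.from_euler("xyz",s["tcp_rot"],degrees=True)
def camat(p,Rn):
    D=(Rn*R1.inv()).as_matrix();K,k,Rm,t=c;o=-Rm.T@t;o0=np.array(p)+D@(o-p1);R0=Rm@D.T;return(K,k,R0,-R0@o0)
cs={"w6":camat([442.7,329.3,189.9],R.from_euler("xyz",[179.9,-.1,79.6],degrees=True)),"w5":camat([438.3,326.6,183.4],R.from_euler("xyz",[-180,.05,79.1],degrees=True))}
Q=R.from_euler("z",10.6,degrees=True); C=np.array([498.5,317,0])
for n,rows in(("w6",(90,120,150,250,280)),("w5",(75,100,130,160,200))):
    im=cv2.imread(f"pics/{n}.png");g=cv2.cvtColor(im,cv2.COLOR_BGR2GRAY);h=cv2.cvtColor(im,cv2.COLOR_BGR2HSV)
    for v in rows:
        d=np.where(g[v,340:430]<45)[0]+340
        fl=np.where((h[v,215:560,1]<60)&(g[v,215:560]>60))[0]+215
        b=Q.apply(onz(cs[n],(d.mean(),v),17)-C) if len(d) else None
        print(n,v,"bar",d.min() if len(d) else 0,d.max() if len(d) else 0,b.round(1) if b is not None else b,"floor",fl.min(),fl.max(),[Q.apply(onz(cs[n],(u,v),4)-C).round(1)[:2].tolist() for u in(fl.min(),fl.max())])
E
```

```text
w6 90 bar 377 379 [-7.  95.8 17. ] floor 245 518 [[-111.4, 96.4], [106.5, 96.6]]
w6 120 bar 376 378 [-6.7 73.7 17. ] floor 247 514 [[-110.8, 73.4], [106.8, 73.8]]
w6 150 bar 375 377 [-6.3 50.7 17. ] floor 249 510 [[-110.2, 49.4], [107.2, 49.9]]
w6 250 bar 372 374 [ -4.6 -33.9  17. ] floor 254 497 [[-109.5, -38.6], [108.6, -37.9]]
w6 280 bar 371 373 [ -4.2 -61.9  17. ] floor 256 494 [[-108.8, -67.7], [109.8, -66.9]]
w5 75 bar 383 395 [ -4.2 101.4  17. ] floor 247 530 [[-111.4, 103.3], [107.2, 101.5]]
w5 100 bar 382 385 [-7.  83.9 17. ] floor 249 526 [[-110.9, 85.0], [107.0, 83.4]]
w5 130 bar 381 384 [-6.7 62.  17. ] floor 251 522 [[-110.5, 62.2], [107.3, 60.7]]
w5 160 bar 381 383 [-6.  39.1 17. ] floor 253 518 [[-110.0, 38.4], [107.7, 36.9]]
w5 200 bar 379 382 [-5.7  6.9 17. ] floor 256 513 [[-109.1, 4.8], [108.4, 3.6]]
```

```bash
python3 - <<'E'
from h import *
A=np.array([544.3,-288.8,47,174.1]);B=np.array([516.7,314.3,175,170]);L=A.copy();L[2]=175
json.dump(A.tolist(),open("cmd.json","w"))
print("lift");plan([A+(L-A)*f for f in(.1,.35,.65,.9,1)])
w=np.array([.4,.7]+[1]*14+[.8,.6,.4,.2]);f=np.cumsum(w)/w.sum()
for k in range(4):
    print("call",k);plan([L+(B-L)*x for x in f[5*k:5*k+5]])
E
```

```text
lift
row [  0.    0.  -12.8] turn z 0.0
row [  0.    0.  -44.8] turn z 0.0
row [  0.    0.  -83.2] turn z 0.0
row [   0.     0.  -115.2] turn z 0.0
row [   0.    0. -128.] turn z 0.0
call 0
row [ 2.1 14.   0. ] turn z 0.1
row [ 5.8 38.4  0. ] turn z 0.3
row [11.  73.3  0. ] turn z 0.5
row [ 16.2 108.2   0. ] turn z 0.7
row [ 21.4 143.2   0. ] turn z 1.0
call 1
row [ 5.8 34.8  0. ] turn z 0.2
row [11.7 69.6  0. ] turn z 0.5
row [ 17.5 104.5   0. ] turn z 0.7
row [ 23.3 139.3   0. ] turn z 1.0
row [ 29.1 174.1   0. ] turn z 1.2
call 2
row [ 6.6 34.7  0. ] turn z 0.2
row [13.1 69.4  0. ] turn z 0.5
row [ 19.7 104.1   0. ] turn z 0.7
row [ 26.2 138.8   0. ] turn z 1.0
row [ 32.8 173.5   0. ] turn z 1.2
call 3
row [ 7.3 34.5  0. ] turn z 0.2
row [13.1 62.2  0. ] turn z 0.4
row [17.5 82.9  0. ] turn z 0.6
row [20.4 96.7  0. ] turn z 0.7
row [ 21.8 103.6   0. ] turn z 0.7
```

Call:
{"name": "carry_out", "arguments": {
  "commands": [
    [[5, 0, 0, -12.8, 0, 0, 0], [5, 0, 0, -44.8, 0, 0, 0], [5, 0, 0, -83.2, 0, 0, 0], [5, 0, 0, -115, 0, 0, 0], [5, 0, 0, -128, 0, 0, 0]]
  ]
}}

```text
time: 16.62
tool_pos: [545.4, -289.4, 178.0]
tcp_rot: [-179.9, 0.2, 174.1]
ft_force: [0.0, 0.7, -4.9]
finger_gap: 13.6
```

Call:
{"name": "carry_out", "arguments": {
  "commands": [
    [[5, 2, 14, 0, 0, 0, 0.1], [5, 5.8, 38.4, 0, 0, 0, 0.3], [5, 11, 73.3, 0, 0, 0, 0.5], [5, 16.2, 108.2, 0, 0, 0, 0.7], [5, 21.4, 143.2, 0, 0, 0, 1]]
  ]
}}

```text
time: 17.25
tool_pos: [536.0, -141.5, 171.9]
tcp_rot: [179.9, -0.2, 173.1]
ft_force: [0.1, -0.3, -4.4]
finger_gap: 13.4
```

Call:
{"name": "carry_out", "arguments": {
  "commands": [
    [[5, 5.8, 34.8, 0, 0, 0, 0.2], [5, 11.7, 69.6, 0, 0, 0, 0.5], [5, 17.5, 104.5, 0, 0, 0, 0.7], [5, 23.3, 139.3, 0, 0, 0, 1], [5, 29.1, 174.1, 0, 0, 0, 1.2]]
  ]
}}

```text
time: 17.88
tool_pos: [527.7, 34.3, 172.1]
tcp_rot: [-180.0, -0.2, 171.9]
ft_force: [0.1, -0.1, -5.0]
finger_gap: 13.7
```

Call:
{"name": "carry_out", "arguments": {
  "commands": [
    [[5, 6.6, 34.7, 0, 0, 0, 0.2], [5, 13.1, 69.4, 0, 0, 0, 0.5], [5, 19.7, 104.1, 0, 0, 0, 0.7], [5, 26.2, 138.8, 0, 0, 0, 1], [5, 32.8, 173.5, 0, 0, 0, 1.2]]
  ]
}}

```text
time: 18.5
tool_pos: [519.5, 210.2, 172.1]
tcp_rot: [-179.9, -0.2, 170.7]
ft_force: [0.1, -0.4, -4.9]
finger_gap: 13.2
```

Call:
{"name": "carry_out", "arguments": {
  "commands": [
    [[5, 7.3, 34.5, 0, 0, 0, 0.2], [5, 13.1, 62.2, 0, 0, 0, 0.4], [5, 17.5, 82.9, 0, 0, 0, 0.6], [5, 20.4, 96.7, 0, 0, 0, 0.7], [5, 21.8, 103.6, 0, 0, 0, 0.7]]
  ]
}}

```text
time: 19.12
tool_pos: [516.5, 314.9, 173.9]
tcp_rot: [-180.0, -0.0, 170.0]
ft_force: [0.1, -0.4, -4.6]
finger_gap: 13.5
```

Call:
{"name": "carry_out", "arguments": {
  "commands": [
    [[5, 0, 0, 0, 0, 0, 0], [5, 0, 0, 0, 0, 0, 0]]
  ]
}}

```text
time: 19.38
tool_pos: [517.0, 313.7, 174.5]
tcp_rot: [-180.0, 0.0, 170.0]
ft_force: [0.3, -0.4, -4.1]
finger_gap: 13.4
```

```bash
python3 - <<'E'
from h import *
c,im=snap("wrist","w9.png");s=st()
h=cv2.cvtColor(im,cv2.COLOR_RGB2HSV)
for v in(60,100,140,180,220):
    ok=np.where(h[v,:,1]<60)[0]; print(v,ok.min(),ok.max(),end=" | ")
g=((h[...,0]>50)&(h[...,0]<75)&(h[...,1]>150)).astype(np.uint8);n,l,q,ce=cv2.connectedComponentsWithStats(g)
print([ (q[i].tolist()) for i in range(1,n) if q[i,4]>200])
E
```

```text
t 19.43 pos [517.1 313.8 174.6] rot [-180.     0.   169.9] F [ 0.5  0.1 -4.8] M [ 0.15 -0.05 -0.01] gap 13.9 q [ 26.4   9.9  88.1  -0.   82.  -53.5]
60 8 629 | 100 16 610 | 140 25 602 | 180 33 593 | 220 41 584 | [[65, 43, 111, 112, 10612], [81, 231, 79, 157, 7150]]
```

Call:
{"name": "carry_out", "arguments": {
  "commands": [
    [[5, 0, 0.3, 15, 0, 0, 0], [5, 0, 0.3, 35, 0, 0, 0], [5, 0, 0.3, 48, 0, 0, 0], [5, 0, 0.3, 50, 0, 0, 0]]
  ]
}}

```text
time: 19.92
tool_pos: [515.5, 314.1, 121.9]
tcp_rot: [-179.9, -0.2, 170.0]
ft_force: [-0.4, 0.9, -4.1]
finger_gap: 13.7
```

Call:
{"name": "carry_out", "arguments": {
  "commands": [
    [[5, 0, 0, 3, 0, 0, 0], [5, 0, 0, 6, 0, 0, 0], [5, 0, 0, 8, 0, 0, 0], [5, 0, 0, 8, 0, 0, 0]]
  ]
}}

```text
time: 20.42
tool_pos: [516.9, 314.8, 116.5]
tcp_rot: [180.0, 0.0, 170.0]
ft_force: [0.4, -0.6, -4.2]
finger_gap: 13.7
```

Call:
{"name": "carry_out", "arguments": {
  "commands": [
    [[5, 0, 0, 2, 0, 0, 0], [5, 0, 0, 4, 0, 0, 0], [5, 0, 0, 4, 0, 0, 0]]
  ]
}}

```text
time: 20.8
tool_pos: [516.7, 314.7, 112.1]
tcp_rot: [-180.0, -0.0, 170.0]
ft_force: [-0.5, 0.6, -4.3]
finger_gap: 13.8
```

Call:
{"name": "carry_out", "arguments": {
  "commands": [
    [[5, 0, 0, 2, 0, 0, 0], [5, 0, 0, 4, 0, 0, 0], [5, 0, 0, 5, 0, 0, 0], [5, 0, 0, 5, 0, 0, 0]]
  ]
}}

```text
time: 21.3
tool_pos: [516.8, 314.7, 107.3]
tcp_rot: [-180.0, -0.0, 170.0]
ft_force: [-0.1, -0.3, -4.2]
finger_gap: 13.4
```

Call:
{"name": "carry_out", "arguments": {
  "commands": [
    [[5, 0, 0, 1, 0, 0, 0], [5, 0, 0, 2, 0, 0, 0], [5, 0, 0, 2, 0, 0, 0]]
  ]
}}

```text
time: 21.68
tool_pos: [516.8, 314.8, 105.4]
tcp_rot: [-180.0, -0.0, 170.0]
ft_force: [0.0, 0.0, -4.2]
finger_gap: 13.2
```

Call:
{"name": "carry_out", "arguments": {
  "commands": [
    [[5, 0, 0, 0.8, 0, 0, 0], [5, 0, 0, 1.5, 0, 0, 0], [5, 0, 0, 1.5, 0, 0, 0]]
  ]
}}

```text
time: 22.05
tool_pos: [517.0, 314.9, 104.9]
tcp_rot: [180.0, 0.0, 170.0]
ft_force: [-4.9, -1.5, 5.0]
finger_gap: 13.7
```

```bash
python3 -c "
from h import *
st()"
```

```text
t 22.05 pos [517.  314.9 104.9] rot [180.   0. 170.] F [-4.9 -1.5  5. ] M [-0.27  0.81 -0.03] gap 13.7 q [ 26.5  13.3  91.8   0.   74.9 -53.5]
```

Call:
{"name": "carry_out", "arguments": {
  "commands": [
    [[25, 0, 0, 0, 0, 0, 0], [40, 0, 0, 0, 0, 0, 0], [40, 0, 0, 0, 0, 0, 0], [40, 0, 0, -20, 0, 0, 0], [40, 0, 0, -60, 0, 0, 0]]
  ]
}}

```text
time: 22.68
tool_pos: [515.7, 314.2, 163.7]
tcp_rot: [-179.9, -0.2, 170.0]
ft_force: [0.3, 0.1, 1.6]
finger_gap: 39.8
```

Call:
{"name": "carry_out", "arguments": {
  "commands": [
    [[40, 0, 0, -50, 0, 0, 0], [60, 0, 0, -95, 0, 0, 0], [85, 0, 0, -95, 0, 0, 0], [85, 0, 0, -95, 0, 0, 0]]
  ]
}}

```text
time: 23.18
tool_pos: [517.0, 314.8, 259.8]
tcp_rot: [180.0, 0.1, 170.0]
ft_force: [-0.9, 0.1, -1.8]
finger_gap: 85.2
```

```bash
python3 - <<'E'
from h import *
c,im=snap("wrist","w10.png");s=st()
h=cv2.cvtColor(im,cv2.COLOR_RGB2HSV)
for v in(60,100,140,180,220,260):
    ok=np.where(h[v,:,1]<60)[0]; print(v,ok.min(),ok.max(),end=" | ")
for u in(160,200,260,400):
    ok=np.where(h[:330,u,1]<60)[0]; print("u",u,ok.min(),ok.max(),end="|")
g=((h[...,0]>50)&(h[...,0]<75)&(h[...,1]>150)).astype(np.uint8);n,l,q,ce=cv2.connectedComponentsWithStats(g)
print([ (q[i].tolist()) for i in range(1,n) if q[i,4]>200])
gr=cv2.cvtColor(im,cv2.COLOR_RGB2GRAY)
for v in(120,160,200,240):  # profile: colour class per column string
    print(v,"".join("k" if gr[v,u]<60 else "g" if h[v,u,1]<60 else "n" if h[v,u,2]>120 else "b" for u in range(60,600,4)))
for u in(180,300,350,400):
    print("u",u,"".join("k" if gr[v,u]<60 else "g" if h[v,u,1]<60 else "n" if h[v,u,2]>120 else "b" for v in range(0,340,4)))
E
```

```text
t 23.23 pos [516.5 314.5 258.4] rot [-180.   -0.  170.] F [-0.5 -0.4 -1.3] M [-0.01  0.03  0.02] gap 84.7 q [ 26.5   7.6  81.8  -0.   90.6 -53.5]
60 156 557 | 100 160 464 | 140 165 460 | 180 169 456 | 220 173 452 | 260 177 448 | u 160 43 329|u 200 44 302|u 260 44 301|u 400 44 301|[[188, 82, 51, 56, 2688], [198, 181, 30, 117, 2759]]
120 nnnnnnnnnnnnnnnnnnnnnnnnnbgggggggnnnnnnnnnnnnggggggggggggggggggggggggggggggggkkkkkkkkkkkkkkkkkkkgkgggkbnnnnnnnnnnnnnnnnnnnnnnnnnnnnnnnn
160 nnnnnnnnnnnnnnnnnnnnnnnnnnbgggggggggggggggggggggggggggggggggggggggggggggggggkkkkkkkkkkkkkkkkkkkgkgggkbnnnnnnnnnnnnnnnnnnnnnnnnnnnnnnnnn
200 nnnnnnnnnnnnnnnnnnnnnnnnnnnbgnnnnnnnnnnnnnnnnnnnbgggggggggggggggggggggggggggkkkkkkkkkkkkkkkkkkgkgggbbnnnnnnnnnnnnnnnnnnnnnnnnnnnnnnnnnn
240 nnnnnnnnnnnnnnnnnnnnnnnnnnnnbgnnnnnnnnnnnnnnnnnnbgggggggggggggggggggggggggggkkkkkkkkkkkkkkkkkgggggbnnnnnnnnnnnnnnnnnnnnnnnnnnnnnnnnnnnn
u 180 nnnnnnnnnnngggggggggggggggggggggggggggggggggggbnnnnnnnnnnnnnnnnnnnnnggggggngggkkkkkkk
u 300 nnnnnnnnnnbbggggggggggggggggggggggggggggggggggggggggggggggggggggggggggggggggbbnnnnnnn
u 350 nnnnnnnnnnngggggggggggggggggggggggggggggggggggggggggggggggggggggggggggggggggbbnnnnnnn
u 400 nnnnnnnnnnbggggggggggggggkkkkkkkkkkkkkkkkkkkkkkkkkkkkkkkkkkkkkkkkgggggggggggbnnnnnnnn
```

```bash
python3 - <<'E'
from h import *
c=cam("wrist")
im=cv2.imread("pics/w10.png");g=cv2.cvtColor(im,cv2.COLOR_BGR2GRAY);h=cv2.cvtColor(im,cv2.COLOR_BGR2HSV)
m=np.zeros_like(g);m[50:320,330:460]=(g[50:320,330:460]<60)
m=cv2.morphologyEx(m,cv2.MORPH_OPEN,np.ones((7,7)))
n,l,q,ce=cv2.connectedComponentsWithStats(m);i=1+np.argmax(q[1:,4]);k=max(cv2.findContours((l==i).astype(np.uint8),0,1)[0],key=cv2.contourArea)
ap=cv2.approxPolyDP(cv2.convexHull(k),8,True)[:,0];print(q[i],ap.tolist())
Q=R.from_euler("z",10,degrees=True);C=np.array([498,317.6,0])
W=np.array([onz(c,p,82) for p in ap]);print(W.round(1).tolist());
rc=cv2.minAreaRect(W[:,:2].astype(np.float32));print("pocket",rc,"box frame",Q.apply(np.array([*rc[0],82])-C).round(1))
for nm,p,z in(("L100",(160,100),90),("R100",(464,100),90),("L260",(177,260),90),("R260",(448,260),90),("T260",(260,44),90),("T400",(400,44),90),("B260",(260,301),90),("B400",(400,301),90)):
    print(nm,Q.apply(onz(c,p,z)-C).round(1))
E
```

```text
[  361    97    82   163 11741] [[442, 97], [426, 259], [361, 259], [366, 99]]
[[446.7, 429.1, 82.0], [578.6, 404.6, 82.0], [568.8, 348.4, 82.0], [437.7, 370.6, 82.0]]
pocket ((507.6946105957031, 388.3738708496094), (59.107093811035156, 134.15255737304688), 80.05375671386719) box frame [-2.7 71.4 82. ]
L100 [ -67.3 -116.3   90. ]
R100 [-67.2 115.3  90. ]
L260 [  62.4 -116.3   90. ]
R260 [ 62.3 116.1  90. ]
T260 [-106.2  -38.6   90. ]
T400 [-106.    64.1   90. ]
B260 [101.  -46.6  90. ]
B400 [100.9  77.5  90. ]
```

```bash
python3 - <<'E'
from h import *
A=np.array([517,314.7,259,170]);B=np.array([643,-23,180,98.2])
json.dump(A.tolist(),open("cmd.json","w"))
for k in range(2):
    print("call",k);plan([A+(B-A)*(5*k+i)/10 for i in range(1,6)])
E
```

```text
call 0
row [-18.3 -31.1   7.9] turn z 7.2
row [-36.5 -62.1  15.8] turn z 14.4
row [-54.8 -93.2  23.7] turn z 21.5
row [ -73.1 -124.3   31.6] turn z 28.7
row [ -91.4 -155.3   39.5] turn z 35.9
call 1
row [-33.  -14.5   7.9] turn z 7.2
row [-66.  -28.9  15.8] turn z 14.4
row [-99.1 -43.4  23.7] turn z 21.5
row [-132.1  -57.8   31.6] turn z 28.7
row [-165.1  -72.3   39.5] turn z 35.9
```

Call:
{"name": "carry_out", "arguments": {
  "commands": [
    [[85, -18.3, -31.1, 7.9, 0, 0, 7.2], [85, -36.5, -62.1, 15.8, 0, 0, 14.4], [85, -54.8, -93.2, 23.7, 0, 0, 21.5], [85, -73.1, -124.3, 31.6, 0, 0, 28.7], [85, -91.4, -155.3, 39.5, 0, 0, 35.9]]
  ]
}}

```text
time: 23.85
tool_pos: [579.1, 144.7, 217.3]
tcp_rot: [-179.8, -0.1, 133.9]
ft_force: [0.3, -0.4, -0.3]
finger_gap: 85.0
```

Call:
{"name": "carry_out", "arguments": {
  "commands": [
    [[85, -33, -14.5, 7.9, 0, 0, 7.2], [85, -66, -28.9, 15.8, 0, 0, 14.4], [85, -99, -43.4, 23.7, 0, 0, 21.5], [85, -132, -57.8, 31.6, 0, 0, 28.7], [85, -165, -72.3, 39.5, 0, 0, 35.9]]
  ]
}}

```text
time: 24.48
tool_pos: [641.9, -23.8, 177.7]
tcp_rot: [-179.8, -0.1, 98.0]
ft_force: [0.7, 0.9, 0.1]
finger_gap: 85.1
```

Call:
{"name": "carry_out", "arguments": {
  "commands": [
    [[85, 0, 0, 0, 0, 0, 0], [85, 0, 0, 0, 0, 0, 0]]
  ]
}}

```text
time: 24.72
tool_pos: [641.9, -22.5, 178.6]
tcp_rot: [-179.9, -0.1, 98.3]
ft_force: [-0.2, 0.5, 0.6]
finger_gap: 85.0
```

```bash
python3 - <<'E'
from h import *
c,im=snap("wrist","w11.png");s=st();snap("side","s11.png");snap("scene","sc11.png")
print("exp px",proj(c,[(643,-23,57),(643-24,-23,57),(643+24,-23,57)]).round(0))
h=cv2.cvtColor(im,cv2.COLOR_RGB2HSV);gr=cv2.cvtColor(im,cv2.COLOR_RGB2GRAY)
u0,v0=proj(c,[(643,-23,57)])[0].astype(int)
print("centre hsv",h[v0-3:v0+4,u0-3:u0+4].reshape(-1,3).mean(0),"desk",h[v0,40:60].mean(0))
for v in range(v0-100,v0+105,12):
    if 0<=v<480:print(v,"".join("k" if gr[v,u]<60 else "w" if h[v,u,1]<70 else "B" if h[v,u,1]<150 else "." for u in range(180,460,3)))
E
```

```text
t 24.77 pos [642.2 -22.  179.2] rot [-179.9   -0.    98.3] F [-0.2 -0.3 -0.3] M [ 0.   -0.02 -0.  ] gap 85.1 q [ -6.5  15.5  81.2   0.   83.4 -14.8]
exp px [[314. 225.]
 [280. 221.]
 [347. 230.]]
centre hsv [ 17.         163.06122449 238.71428571] desk [ 14.   208.6  204.35]
125 ..........................................................................................kkk.
137 .................................BBwwwwwwwwwwwwwwwwwwwwwB.................................kk..
149 .................................BwwwwwwwwwwwwwwwwwwwwwwB..................................kk.
161 .................................BwwwwwwwwwwwwwwwwwwwwwwB.....................................
173 ..................................wwwwwwwwwwwwwwwwwwwwww......................................
185 ..................................BwwwwwwwwwwwwwwwwwwwwwB.....................................
197 ..............................................................................................
209 ..............................................................................................
221 ............................
[... 257 characters left out ...]
.......
257 ......................................BBBBBBBBBBBBBBBBBB...................k..................
269 ...................................BwwwwwwwwwwwwwwwwwwwwB..................k..................
281 ...................................BwwwwwwwwwwwwwwwwwwwwB..................k..................
293 ....................................BwwwwwwwwwwwwwwwwwwB...................k..................
305 wkkkkk.............................................................................kkkkkwwww..
317 kkkkkk.............................................................................kkkkkkkwwww
329 kkkkkk.............................................................................kkkkkkkkkkw
```

```bash
python3 - <<'E'
from h import *
c=cam("wrist");im=cv2.imread("pics/w11.png");h=cv2.cvtColor(im,cv2.COLOR_BGR2HSV)
w=(h[...,1]<100)&(h[...,2]>120); 
mids=[]
for v in list(range(140,188,6))+list(range(266,296,6)):
    u=np.where(w[v,250:380])[0]+250; mids.append((v,(u.min()+u.max())/2,u.max()-u.min()+1))
print(mids)
col=w[:,315].astype(int); print("transitions col315",[i for i in range(100,330) if col[i]!=col[i-1]])
s=r.sense();p=np.array(s["tool_pos"]);Rm=R.from_euler("xyz",s["tcp_rot"],degrees=True)
for u,v,z in((314.5,150,40),(314.5,180,40),(315,270,40),(315,290,40),(315,190,57),(315,258,57),(315,132,30),(315,300,30)):
    print(v,z,Rm.inv().apply(onz(c,(u,v),z)-p).round(1))
E
```

```text
[(140, np.float64(313.5), np.int64(70)), (146, np.float64(314.0), np.int64(71)), (152, np.float64(314.0), np.int64(71)), (158, np.float64(313.5), np.int64(70)), (164, np.float64(314.0), np.int64(69)), (170, np.float64(313.5), np.int64(68)), (176, np.float64(313.0), np.int64(61)), (182, np.float64(314.5), np.int64(66)), (266, np.float64(316.5), np.int64(64)), (272, np.float64(316.5), np.int64(64)), (278, np.float64(316.5), np.int64(64)), (284, np.float64(316.5), np.int64(64)), (290, np.float64(317.0), np.int64(61))]
transitions col315 [135, 195, 257, 304]
150 40 [ 50.4   1.9 140. ]
180 40 [ 28.8   2.  140. ]
270 40 [-42.1   2.5 140. ]
290 40 [-59.3   2.5 139.9]
190 57 [ 24.4   2.2 123. ]
258 57 [-25.9   2.3 123. ]
132 30 [ 62.6   2.3 150. ]
300 30 [-72.9   2.6 149.9]
```

Call:
{"name": "carry_out", "arguments": {
  "commands": [
    [[85, -2.5, 2.3, 50, 0, 0, -1.2], [85, -2.5, 2.3, 95, 0, 0, -1.2], [85, -2.5, 2.3, 130, 0, 0, -1.2], [85, -2.5, 2.3, 146, 0, 0, -1.2], [85, -2.5, 2.3, 146, 0, 0, -1.2]]
  ]
}}

```text
time: 25.5
tool_pos: [644.7, -24.4, 33.3]
tcp_rot: [-179.9, -0.0, 99.5]
ft_force: [0.2, -0.8, 1.1]
finger_gap: 85.0
```

Call:
{"name": "carry_out", "arguments": {
  "commands": [
    [[60, 0, 0, 0, 0, 0, 0], [45, 0, 0, 0, 0, 0, 0], [45, 0, 0, 0, 0, 0, 0], [45, 0, 0, 0, 0, 0, 0]]
  ],
  "grip_force": 70
}}

```text
time: 26.0
tool_pos: [647.4, -25.2, 36.9]
tcp_rot: [179.8, 0.1, 99.4]
ft_force: [-0.4, 0.5, 6.6]
finger_gap: 55.4
```

Call:
{"name": "carry_out", "arguments": {
  "commands": [
    [[45, 0, 0, 0, 0, 0, 0], [45, 0, 0, 0, 0, 0, 0]]
  ],
  "grip_force": 80
}}

```text
time: 26.25
tool_pos: [647.4, -25.2, 36.9]
tcp_rot: [179.8, 0.1, 99.4]
ft_force: [-0.3, -1.0, 7.5]
finger_gap: 55.1
```

Call:
{"name": "carry_out", "arguments": {
  "commands": [
    [[45, 0, 0, -5, 0, 0, 0], [45, 0, 0, -20, 0, 0, 0], [45, 0, 0, -30, 0, 0, 0], [45, 0, 0, -30, 0, 0, 0]]
  ]
}}

```text
time: 26.75
tool_pos: [646.7, -25.1, 65.8]
tcp_rot: [179.8, 0.0, 99.4]
ft_force: [0.0, -0.3, -4.2]
finger_gap: 54.8
```

```bash
python3 - <<'E'
from h import *
c,im=snap("wrist","w12.png");s=st();_,i2=snap("side","s12.png")
h=cv2.cvtColor(im,cv2.COLOR_RGB2HSV);gr=cv2.cvtColor(im,cv2.COLOR_RGB2GRAY)
for v in range(60,320,12):
    print(v,"".join("k" if gr[v,u]<60 else "w" if h[v,u,1]<100 else "." for u in range(180,460,3)))
w=(h[...,1]<100)&(h[...,2]>120);col=w[:,315].astype(int); print([i for i in range(1,400) if col[i]!=col[i-1]])
E
```

```text
t 26.8 pos [646.  -25.   64.8] rot [179.9   0.   99.4] F [-0.5  0.3 -3.8] M [ 0.04 -0.01  0.09] gap 54.9 q [ -6.8  21.6  86.2   0.   72.2 -16.2]
60 ..............................................................................................
72 ..............................................................................................
84 ..............................................................................................
96 ..............................................................................................
108 ..............................................................................................
120 ..............................................................................................
132 ..............................................................................................
144 ......................wwwwwwwwwwwwwwwwwwwwwwwwwwwwwwwwwwwwwwwwwwww............................
156 .....................wwwwwwwwwwwwwwwwwwwwwwwwwwwwwwwwwwwwwwwwwwwwww...........................
168 .....................wwwwwwwwwwwwwwwwwwwwwwwwwwwwwwwwwwwwwwwwwww
[... 544 characters left out ...]
.........wwwwwwwwwwwwwwwwwwwwwwwwwwwwwwwwwwwwwwwwwww............................
252 ..............................wwwwwwwwwwwwwwwwwwwwwwwwwwwww...................................
264 ..............................................................................................
276 ..............................................................................................
288 .......................................................................................kkkk...
300 .............wwwwkk...................................................kkwwww..........kk......
312 ......kkkkwwwwwkkkk...................................................kkkkwwwwwkkkk...kk......
[134, 135, 138, 258, 374]
```

```bash
python3 - <<'E'
from h import *
c=cam("wrist");s=st();p=np.array(s["tool_pos"]);Rm=R.from_euler("xyz",s["tcp_rot"],degrees=True)
im=cv2.imread("pics/w12.png");h=cv2.cvtColor(im,cv2.COLOR_BGR2HSV);w=(h[...,1]<100)&(h[...,2]>120)
for v in(160,180,200,235): 
    u=np.where(w[v,200:440])[0]+200;print(v,[Rm.inv().apply(onz(c,(x,v),60)-p).round(1)[:2].tolist() for x in(u.min(),u.max())])
for v in(258,374):print(v,Rm.inv().apply(onz(c,(312,v),84.9)-p).round(1))
print("top end",Rm.inv().apply(onz(c,(312,140),60)-p).round(1))
A=np.array([646,-25,65,99.4]);L=A.copy();L[2]=190;B=np.array([508.6,388.5,190,170])
json.dump(A.tolist(),open("cmd.json","w"));plan([A+(L-A)*f for f in(.15,.4,.7,.9,1)])
wt=np.array([.4,.7]+[1]*8+[.8,.6,.4,.3,.1]);f=np.cumsum(wt)/wt.sum()
for k in range(3): print("call",k);plan([L+(B-L)*x for x in f[5*k:5*k+5]])
E
```

```text
t 26.85 pos [645.5 -25.   64.1] rot [180.    0.   99.4] F [-0.5  0.1 -6.3] M [-0.01  0.02  0.01] gap 54.9 q [ -6.8  21.6  86.2   0.   72.2 -16.2]
160 [[56.6, -26.2], [56.6, 25.8]]
180 [[49.0, -26.2], [49.0, 25.8]]
200 [[41.2, -26.2], [41.2, 25.8]]
235 [[26.9, -26.1], [26.9, 25.7]]
258 [ 26.2   0.  -20.8]
374 [-19.8   0.  -20.8]
top end [64.   0.   4.1]
row [  0.    0.  -18.8] turn z 0.0
row [  0.   0. -50.] turn z 0.0
row [  0.    0.  -87.5] turn z 0.0
row [   0.     0.  -112.5] turn z 0.0
row [   0.    0. -125.] turn z 0.0
call 0
row [15.2 -2.4 -0. ] turn z -2.5
row [41.9 -6.6 -0. ] turn z -6.9
row [ 80.  -12.6  -0. ] turn z -13.1
row [118.1 -18.7  -0. ] turn z -19.4
row [156.2 -24.7  -0. ] turn z -25.6
call 1
row [36.9 11.   0. ] turn z -6.2
row [73.9 22.1  0. ] turn z -12.5
row [110.8  33.1   0. ] turn z -18.7
row [147.8  44.2   0. ] turn z -25.0
row [184.7  55.2   0. ] turn z -31.2
call 2
row [20.7 22.9  0. ] turn z -5.0
row [36.2 40.   0. ] turn z -8.7
row [46.6 51.5  0. ] turn z -11.2
row [54.3 60.1  0. ] turn z -13.1
row [56.9 62.9  0. ] turn z -13.7
```

Call:
{"name": "carry_out", "arguments": {
  "commands": [
    [[45, 0, 0, -18.8, 0, 0, 0], [45, 0, 0, -50, 0, 0, 0], [45, 0, 0, -87.5, 0, 0, 0], [45, 0, 0, -112.5, 0, 0, 0], [45, 0, 0, -125, 0, 0, 0]]
  ]
}}

```text
time: 27.48
tool_pos: [646.5, -25.1, 192.1]
tcp_rot: [179.8, 0.1, 99.4]
ft_force: [0.7, 0.9, -4.1]
finger_gap: 55.0
```

Call:
{"name": "carry_out", "arguments": {
  "commands": [
    [[45, 15.2, -2.4, 0, 0, 0, -2.5], [45, 41.9, -6.6, 0, 0, 0, -6.9], [45, 80, -12.6, 0, 0, 0, -13.1], [45, 118, -18.7, 0, 0, 0, -19.4], [45, 156.2, -24.7, 0, 0, 0, -25.6]]
  ]
}}

```text
time: 28.1
tool_pos: [593.5, 127.0, 186.8]
tcp_rot: [-179.8, -0.1, 125.3]
ft_force: [1.0, 0.7, -4.5]
finger_gap: 54.9
```

Call:
{"name": "carry_out", "arguments": {
  "commands": [
    [[45, 36.9, 11, 0, 0, 0, -6.2], [45, 73.9, 22.1, 0, 0, 0, -12.5], [45, 110.8, 33.1, 0, 0, 0, -18.7], [45, 147.8, 44.2, 0, 0, 0, -25], [45, 184.7, 55.2, 0, 0, 0, -31.2]]
  ]
}}

```text
time: 28.72
tool_pos: [532.5, 309.6, 186.8]
tcp_rot: [-179.9, -0.1, 156.5]
ft_force: [0.7, 0.2, -4.7]
finger_gap: 54.7
```

Call:
{"name": "carry_out", "arguments": {
  "commands": [
    [[45, 20.7, 22.9, 0, 0, 0, -5], [45, 36.2, 40, 0, 0, 0, -8.7], [45, 46.6, 51.5, 0, 0, 0, -11.2], [45, 54.3, 60.1, 0, 0, 0, -13.1], [45, 56.9, 62.9, 0, 0, 0, -13.7]]
  ]
}}

```text
time: 29.35
tool_pos: [508.1, 388.8, 188.9]
tcp_rot: [-180.0, -0.0, 169.9]
ft_force: [-0.4, 0.1, -4.4]
finger_gap: 54.4
```

Call:
{"name": "carry_out", "arguments": {
  "commands": [
    [[45, 0, 0, 0, 0, 0, 0], [45, 0, 0, 0, 0, 0, 0]]
  ]
}}

```text
time: 29.6
tool_pos: [508.6, 387.9, 189.0]
tcp_rot: [-180.0, 0.0, 169.8]
ft_force: [0.6, 0.3, -3.9]
finger_gap: 55.1
```

```bash
python3 - <<'E'
from h import *
s=st();p=s["tool_pos"]
json.dump([*map(float,p),float(s["tcp_rot"][2])],open("cmd.json","w"));plan([(509.4,388.3,140,170)])
E
```

```text
t 29.6 pos [508.6 387.9 189. ] rot [-180.     0.   169.8] F [ 0.6  0.3 -3.9] M [ 0.07 -0.03 -0.02] gap 55.1 q [ 32.7  14.6  81.2  -0.   84.2 -47.1]
row [-0.7  0.5 49. ] turn z -0.2
```

Call:
{"name": "carry_out", "arguments": {
  "commands": [
    [[45, -0.7, 0.5, 15, 0, 0, -0.2], [45, -0.7, 0.5, 35, 0, 0, -0.2], [45, -0.7, 0.5, 48, 0, 0, -0.2], [45, -0.7, 0.5, 52, 0, 0, -0.2], [45, -0.7, 0.5, 52, 0, 0, -0.2]]
  ]
}}

```text
time: 30.22
tool_pos: [508.8, 388.8, 136.5]
tcp_rot: [-180.0, -0.0, 170.1]
ft_force: [-0.8, 1.6, -3.6]
finger_gap: 55.0
```

Call:
{"name": "carry_out", "arguments": {
  "commands": [
    [[45, 0, 0, 3, 0, 0, 0], [45, 0, 0, 6, 0, 0, 0], [45, 0, 0, 9, 0, 0, 0], [45, 0, 0, 9, 0, 0, 0]]
  ]
}}

```text
time: 30.72
tool_pos: [508.7, 388.8, 127.6]
tcp_rot: [-180.0, -0.0, 170.1]
ft_force: [0.3, -0.1, -4.7]
finger_gap: 54.8
```

Call:
{"name": "carry_out", "arguments": {
  "commands": [
    [[45, 0, 0, 2, 0, 0, 0], [45, 0, 0, 4, 0, 0, 0], [45, 0, 0, 5, 0, 0, 0], [45, 0, 0, 5, 0, 0, 0]]
  ]
}}

```text
time: 31.22
tool_pos: [508.9, 388.9, 122.9]
tcp_rot: [-180.0, -0.0, 170.1]
ft_force: [0.4, -0.5, -3.6]
finger_gap: 55.0
```

Call:
{"name": "carry_out", "arguments": {
  "commands": [
    [[45, 0, 0, 1, 0, 0, 0], [45, 0, 0, 2, 0, 0, 0], [45, 0, 0, 3, 0, 0, 0], [45, 0, 0, 3, 0, 0, 0]]
  ]
}}

```text
time: 31.72
tool_pos: [508.9, 388.9, 119.8]
tcp_rot: [-180.0, -0.0, 170.1]
ft_force: [0.3, 0.4, -4.1]
finger_gap: 54.6
```

Call:
{"name": "carry_out", "arguments": {
  "commands": [
    [[45, 0, 0, 1, 0, 0, 0], [45, 0, 0, 1.5, 0, 0, 0], [45, 0, 0, 1.5, 0, 0, 0]]
  ]
}}

```text
time: 32.1
tool_pos: [509.0, 389.0, 119.0]
tcp_rot: [180.0, 0.0, 170.1]
ft_force: [-2.6, -1.7, 1.2]
finger_gap: 55.2
```

Call:
{"name": "carry_out", "arguments": {
  "commands": [
    [[62, 0, 0, 0, 0, 0, 0], [72, 0, 0, 0, 0, 0, 0], [72, 0, 0, 0, 0, 0, 0], [72, 0, 0, -15, 0, 0, 0], [72, 0, 0, -60, 0, 0, 0]]
  ]
}}

```text
time: 32.72
tool_pos: [507.3, 387.8, 176.7]
tcp_rot: [-179.8, -0.2, 170.1]
ft_force: [0.7, 0.7, -0.1]
finger_gap: 72.0
```

Call:
{"name": "carry_out", "arguments": {
  "commands": [
    [[75, 0, 0, -50, 0, 0, 0], [75, 0, 0, -90, 0, 0, 0], [75, 0, 0, -90, 0, 0, 0], [75, 0, 0, -90, 0, 0, 0]]
  ]
}}

```text
time: 33.22
tool_pos: [509.0, 389.0, 269.0]
tcp_rot: [180.0, 0.0, 170.1]
ft_force: [0.4, -0.3, -0.3]
finger_gap: 75.1
```

```bash
python3 - <<'E'
from h import *
c,im=snap("wrist","w13.png");s=st();cs,_=snap("scene","sc13.png");snap("side","s13.png")
h=cv2.cvtColor(im,cv2.COLOR_RGB2HSV)
Q=R.from_euler("z",10,degrees=True);C=np.array([498,317.6,0])
f=lambda u,v,z:Q.apply(onz(c,(u,v),z)-C).round(1).tolist()
for v in range(60,320,20):
    print(v,"".join("k" if h[v,u,2]<60 else "w" if h[v,u,1]<60 and h[v,u,2]>185 else "g" if h[v,u,1]<60 else "G" if 45<h[v,u,0]<80 else "." for u in range(20,560,4)))
q=proj(c,[Q.inv().apply(x)+C for x in((-2,72,139),(-68,72,120),(64,72,120),(-2,72,82))]);print(q.round(0).tolist())
# stability of scene bystanders: blue pack & packed things, compare start vs now
a=cv2.imread("pics/scene0.png");b=cv2.imread("pics/sc13.png");d=(cv2.absdiff(a,b).max(2)>60).astype(np.uint8)
d=cv2.morphologyEx(d,cv2.MORPH_OPEN,np.ones((3,3)));n,l,qq,ce=cv2.connectedComponentsWithStats(d)
print([qq[i].tolist() for i in range(1,n) if qq[i,4]>40])
E
```

```text
t 33.27 pos [508.6 388.7 267.8] rot [-1.799e+02 -1.000e-01  1.701e+02] F [ 0.2  0.2 -0.4] M [-0.02  0.07 -0.01] gap 75.0 q [ 32.8  13.   74.8  -0.   92.2 -47.3]
60 ................................................................................................................ggg....................
80 .............gkgggggggggggggggggggggggggggggggggggggggggggggggggggggggggggggggggggggggggk......................ggg.....................
100 ..............gkggwwwwwwwwwwwwwwwwwwgggggggggggggggggggggwwwwwwwwwwwgggggggggggggggggwggk......ggggkkkkkkkkkkkkkkkkkkkkk...............
120 ...............gkggwwwGGGGGGGGGGGGwwwgggggggggggggggkkgggwwwwwggggggggggggggggggggggggggk..............................kkkkkk..........
140 ...............gggggwwGGGGGGGGGGGGGwwgggggwggwggggggkkgggwwwwwgggwwwwwwwwwwwww....ggggggk..............................................
160 ................gggggwwGGGGGGGGGGGGwwwggggggggggggggkkggggwwwwgggwwwwwwwwwww......kggggkk..............................................
180 .................gkgggggggggggggwwwwwwwwwwwwwwgggggggkkggwwwwwggg.......ww........kggggk.........
[... 782 characters left out ...]
.ggggggkkggggggkgggggggggggggggggggggggggggggggk............kkggg...............................
[[312.0, 221.0], [313.0, 127.0], [312.0, 293.0], [312.0, 205.0]]
[[272, 0, 52, 24, 911], [424, 0, 31, 10, 149], [457, 0, 52, 35, 968], [502, 9, 17, 27, 214], [390, 17, 14, 5, 42], [292, 19, 31, 12, 274], [277, 20, 88, 103, 3501], [410, 31, 47, 19, 524], [432, 40, 61, 111, 3125], [244, 51, 19, 14, 108], [231, 55, 19, 17, 204], [366, 104, 7, 9, 47], [359, 114, 11, 10, 73], [272, 124, 120, 181, 6816], [350, 129, 97, 63, 2220], [431, 171, 38, 53, 1013], [454, 170, 20, 18, 183], [374, 178, 75, 54, 1552], [475, 181, 11, 6, 52], [415, 192, 10, 23, 101], [464, 193, 31, 23, 398], [177, 243, 92, 77, 4930]]
```

Call:
{"name": "carry_out", "arguments": {
  "commands": [
    [[75, -20, -45, -20, 0, 0, 0], [75, -40, -100, -30, 0, 0, 0], [75, -60, -155, -30, 0, 0, 0], [75, -80, -210, -30, 0, 0, 0], [75, -99, -265, -30, 0, 0, 0]]
  ]
}}

```text
time: 34.0
tool_pos: [560.5, 109.0, 297.3]
tcp_rot: [-180.0, -0.1, 170.1]
ft_force: [1.7, -0.4, 0.1]
finger_gap: 75.0
```

Call:
{"name": "carry_out", "arguments": {
  "commands": [
    [[75, 0, -40, 0, 0, 0, 0], [75, 0, -80, 0, 0, 0, 0], [75, 0, -120, 0, 0, 0, 0], [75, 0, -120, 0, 0, 0, 0]]
  ]
}}

```text
time: 34.5
tool_pos: [539.5, -9.7, 297.3]
tcp_rot: [-180.0, -0.1, 169.9]
ft_force: [-0.7, -0.0, -0.2]
finger_gap: 74.9
```

```bash
python3 - <<'E'
from h import *
st();cs,_=snap("scene","sc14.png");ss,_=snap("side","s14.png")
for n,f0,f1 in(("scene","scene0","sc14"),("side","side0","s14")):
    a=cv2.imread(f"pics/{f0}.png");b=cv2.imread(f"pics/{f1}.png");d=(cv2.absdiff(a,b).max(2)>60).astype(np.uint8)
    d=cv2.morphologyEx(d,cv2.MORPH_OPEN,np.ones((3,3)));k,l,qq,ce=cv2.connectedComponentsWithStats(d)
    print(n,[qq[i].tolist() for i in range(1,k) if qq[i,4]>40 and qq[i,1]>130])
# tool/bystander template shifts in scene view
a=cv2.imread("pics/scene0.png");b=cv2.imread("pics/sc14.png")
for nm,(x,y,w,h) in dict(t_tool=(460,165,42,34),blue=(408,262,54,36),wheel=(356,302,26,22),wax=(308,310,34,24),tin=(105,260,30,24),bottle=(100,278,36,50),driver=(188,335,84,26)).items():
    r_=cv2.matchTemplate(b[y-8:y+h+8,x-8:x+w+8],a[y:y+h,x:x+w],cv2.TM_CCOEFF_NORMED);_,v,_,p=cv2.minMaxLoc(r_);print(nm,round(v,3),p[0]-8,p[1]-8)
# tray level: w13 edges in the box frame at z=90
c=cam("wrist")
s=r.sense();p1=np.array(s["tool_pos"]);R1=R.from_euler("xyz",s["tcp_rot"],degrees=True)
D=(Rt(170.1)*R1.inv()).as_matrix();K,k,Rm,t=c;o=np.array([508.8,388.8,268.4])+D@(-Rm.T@t-p1);R0=Rm@D.T;c0=(K,k,R0,-R0@o)
im=cv2.imread("pics/w13.png");h=cv2.cvtColor(im,cv2.COLOR_BGR2HSV);g=(h[...,1]<60)
Q=R.from_euler("z",10,degrees=True);C=np.array([498,317.6,0]);f=lambda u,v,z:Q.apply(onz(c0,(u,v),z)-C).round(1).tolist()[:2]
for v in(100,140,180,260):
    u=np.where(g[v,40:420])[0]+40;print("tray edges",v,f(u.min(),v,90),f(u.max(),v,90))
for u in(230,330):
    v=np.where(g[40:330,u])[0]+40;print("tray x",u,v.min(),v.max(),f(u,v.min(),90),f(u,v.max(),90))
w=(h[...,1]<100)&(h[...,2]>150)
for v in(145,155,268,282):
    u=np.where(w[v,280:348])[0]+280;print("pack",v,u.min(),u.max(),f(u.min(),v,120),f(u.max(),v,120))
E
```

```text
t 34.5 pos [539.5  -9.7 297.3] rot [-1.800e+02 -1.000e-01  1.699e+02] F [-0.7 -0.  -0.2] M [ 0.03  0.01 -0.01] gap 74.9 q [ -6.5  -2.9  88.6  -0.   94.4 -86.4]
scene [[280, 132, 79, 117, 3721], [345, 141, 7, 11, 52], [413, 170, 56, 54, 1269], [374, 178, 74, 54, 1608], [415, 192, 10, 23, 99], [346, 223, 26, 19, 374], [318, 241, 18, 11, 123], [177, 244, 92, 76, 4903], [300, 246, 92, 59, 1786]]
side [[426, 140, 56, 18, 354], [549, 150, 60, 105, 3010], [482, 157, 42, 39, 1169], [334, 177, 14, 30, 275], [353, 198, 79, 55, 2101], [470, 216, 29, 68, 935], [318, 225, 14, 11, 105], [303, 239, 29, 26, 271], [303, 241, 16, 13, 142], [345, 253, 39, 26, 358], [365, 277, 15, 12, 84], [276, 279, 64, 55, 1450], [350, 280, 10, 8, 42], [260, 295, 18, 12, 143], [280, 301, 9, 6, 45], [222, 304, 37, 32, 455], [240, 309, 50, 32, 419], [250, 325, 39, 33, 384], [293, 336, 11, 9, 71], [249, 342, 11, 12, 76], [512, 411, 11, 10, 76], [511, 422, 15, 10, 82], [471, 429, 46, 51, 600]]
t_tool 0.998 0 0
blue 0.999 0 0
wheel 0.996 0 0
wax 0.996 0 0
tin 0.998 0 0
bottle 0.998 0 0
driver 0.996 0 0
tray edges 100 [-87.3, -115.2] [-88.2, 155.4]
tray edges 140 [-56.9, -115.7] [-57.7, 119.1]
tray edges 180 [-24.7, -115.5] [-25.3, 118.9]
tray edges 260 [45.9, -47.1] [45.6, 119.3]
tray x 230 76 316 [-105.6, 7.8] [100.9, -4.3]
tray x 330 76 317 [-105.8, 85.2] [101.8, 88.3]
pack 145 280 345 [-55.5, 47.7] [-55.6, 95.7]
pack 155 280 344 [-48.3, 47.6] [-48.3, 95.2]
pack 268 281 347 [41.6, 46.4] [41.5, 99.8]
pack 282 282 341 [53.9, 47.0] [53.8, 95.3]
```

```bash
python3 -c "
from h import *
r.hand_in();st()"
```

```text
the job is handed in; nothing more can be done
the job is handed in; nothing more can be done
```

The kit box is packed in the order asked, and I handed the job in at about 34.5 s of the 72 s. `hand_in` gives no verdict.

- **Truck:** It stands on its baseplate in the empty pocket, about centred, with its axle along the box's y. A picture taken after release showed this.
- **Truck grasp:** My first grasp was too high and slid onto the bushing and nut. I set the truck back down on the counter and gripped it again on the hanger block before packing it.
- **Tray:** I held it on the rib about 19 mm toward the carton end and carried it level. It seated at the height I expected for the ledges. Edge measurements in the pictures afterwards show it square in the box and unchanged after the wheel pack went in, with the carton still aboard.
- **White wheels:** I lowered the pack into the long pocket, and it touched down at the expected height. Pixel measurements put it about centred in the pocket.
- **Other things:** The blue pack, orange wheel, T-tool, screwdriver, tin, wax and bottle had not shifted in the scene camera from start to finish.

**What is less certain:**
- I used all 12 picture views before the tray was gripped, so the tray and wheel checks are pixel and force measurements only.
- The wrist camera measured lengths about 2% short throughout, and I allowed for that.
- Box yaw estimates ranged from about -9 to -11°. I used -10°, which matched the seated tray.
- I saw the packed truck undisturbed after the loose truck went in, but the tray covers both trucks now, so I could not recheck them.

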